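Load a lens barrel on the inspection bench and hold it in the V

ROBOT

A 6-joint arm with a two-finger parallel gripper is mounted at the origin on the work surface. World frame = base frame: x ahead of the robot, y to its left, z up, the work surface at z = 0. Lengths are in m, angles in rad, forces in N, time in s.
With the tool pointing down it reaches from about 0.3 to 0.75 m from the base axis. Payload 8.5 kg.
Tool frame: the origin (TCP) lies on the centre line of the jaws, within the pads' length; the fingertips stand 17 mm ahead of it and the grasp point (between the pads) lies 2 mm behind it; z points along the fingers, y is the direction in which the jaws open and shut (so a half turn about z gives the same grasp; the last joint's range is limited). The gripper opens to 85 mm and grips with 20 to 120 N. Pads are 22 mm wide; open, the fingers measure 114 mm over their backs; the gripper's body (76 mm by 85 mm) begins 54 mm behind the grasp point. The pads swing forward as they close: fully open they stand 13 mm farther back than shut.
Start: joints at [-1.489, 0.381, 1.297, -0, 1.464, -0.215], TCP at [0.161, -0.526, 0.248] pointing down, gripper open.
Joint ranges: [-3.11, 3.11], [-0.89, 2.33], [0.22, 2.48], [-1.42, 4.56], [0.17, 2.85], [-2.88, 2.88]. Speed limits (rad/s): [2.39, 2.39, 3.14, 3.14, 3.14, 3.14].

INTERFACE

Orientations are given as a rotation vector (axis times angle).
In Python, from cell import sense, camera, get_calibration, sign_off, silhouettes gives the robot as it stands.
- The arm moves only by the tool send_rows, never from a script. Its argument "rows" is a list of rows, each a list of 7 numbers: the shift along the tool's x, y, z as a fraction of full scale, then the turn, a rotation vector about the tool's x, y, z as a fraction of full scale, then the closure, from -1 (fully open) to 1 (shut). A call has 1 to 20 rows; each row shifts and turns the pose as measured when the row begins, along the tool's axes as they then stand; what a row does not reach is not made up. Full scale, the value 1, is 0.025 m for a shift and 0.08 rad for a turn. A row lasts 1/12 s, in which the tool goes at most 41.7 mm and 7.16 degrees, less where a joint would pass 70% of its speed; a pose out of reach is approached as far as the arm can. A call with a number of a shift or a turn outside -1 to 1 is refused whole. A call with a gripper value outside its range is refused whole. The fingers move at their own pace and stop on an object; "newtons" is the grip in N (left out, the last holds). Time passes only in rows, so rows that do not move let the fingers close. It gives the time, the measured TCP pose, the force and the opening at its end, in the units of the state.
- sense(): the state, without advancing time (a new reading comes with each control period).
- camera(name): name is "scene" or "side" or "wrist"; returns the picture (480x640x3 uint8, blue, green, red); there is no depth.
- get_calibration(name): a dict with "fx", "fy", "cx", "cy" (pixels), "view" (4x4, takes a point from world to camera coordinates); the wrist camera has in their place "mount" (4x4, takes a point from camera to tool coordinates, whose origin is the TCP and whose axes are the flange's). Camera axes: x right, y up, looking along -z (the intrinsics and any distortion apply to the point x, -y, -z); pixel columns grow to the right and rows downward; lengths in m; the calibration is good to about 2 mm. A picture is of the moment at which its call begins: read the wrist's pose just before it. get_calibration takes no time and is no camera call.
- sign_off(): hands the job in, once; it reports no verdict.
Trained networks look in the newest picture that a camera, given by its name, has taken for a name from the list of things; names that differ only in an ending like _2 or _b are one class to them, and where a whole thing is asked for, a point or a joint stands for the part that bears it (a point fixed in the world has none). Each returns a list of dicts, best first, with "conf" (0 to 1); they miss things now and then, are a little off and sometimes report something else, mostly with a low value. They report only what shows in the picture. A call takes as long as a camera call.
- silhouettes(label, camera): "region" (480x640 bool, what is visible of it) and "rect" ([left, top, right, bottom] in pixels, round what is visible of it).
The state is a dict: "time_s": time; "joints": joint angles; "joint_velocities": joint speeds; "joint_efforts": joint torques, N m; "tool_pos": TCP position; "tool_rot": TCP orientation; "contact_force": force on the tool from outside, world axes, zero at the start; "wrist_torque": the same for the moment, N m; "gripper_width": finger opening in m.
Only numpy, scipy, OpenCV 4.12 (cv2) and the standard library are available. Lean on these libraries where they do the work, as an engineer would, in place of code of your own. Each camera call takes 0.05 s, during which the arm holds its last target.

TASK

The lens bench has just been calibrated: slide the framed glass target plate straight up out of its grooved holder and stand it upright in the narrow plate box, and let go of it. Then take the lens barrel from its tray, lay it in the two V-saddles of the bench, centred lengthwise and with its glass head towards the lamp, and press it down onto both sides of the V with about 10 N (never hard or with a bang) so that the camera can measure it: the job finishes with you still holding it pressed there, not letting go. Keep the plate upright all the while and leave the other things on the table where they are.

Things in the scene. Friction and masses are not known exactly. Their poses are not given: they have to be found in the camera images.
- bench: Fixed lens bench: dark base plate 92 x 375 x 10 mm with an aluminium rail; origin on the table under v_seat. Its y runs along the beam to the lamp (finned tube, front face at y = 135 mm), -y to the grey camera (lens front at y = -98 mm), z up. Lamp and camera reach no higher than 86 mm. Plate holder at y = 98 mm.
- v_seat (a point): Point on the beam line midway between the bench's two V-saddles, 66 mm above the table, bench axes. A barrel seated in both V's has its axis on this line. Saddles: steel, 50 mm wide, 16 mm thick, centred at y = -32 and +32 mm; between them 48 mm are free above the clamps and rail (top 26 mm above the table). V: 90 degrees, 37 mm wide, its bottom 40.5 and top 59 mm above the table.
- line_near: V flanks of both saddles on the bench's -x side: one contact line. Fixed to the bench; origin and axes of bench.
- line_far: V flanks of both saddles on the bench's +x side: the other contact line. Fixed to the bench; origin and axes of bench.
- plate_center (a point): Centre of the target plate: glass in an aluminium frame, 70 mm wide (x), 8 mm thick (y), 110 mm high (z, up), top bar of the frame 20 mm high. Starts across the beam in the grooved holder, lower edge 22 mm and top edge 132 mm above the table; grooves at both side edges, play 1.5 mm each way, up to 78 mm above the table: straight up, it is free after 56 mm.
- plate_foot (a point): Middle of the target plate's lower edge, 55 mm below its centre; same axes as the plate.
- plate: The target plate, about 90 g; origin in the middle of its lower edge.
- box_mouth (a point): Centre of the open top of the plate box, 50 mm above the table: fixed, narrow, grey plastic, inside 82 mm (x) x 24 mm (y), walls 4 mm, inner floor 4 mm above the table, foot 100 x 60 x 4 mm. The plate stands in it on its lower edge, wide side along x, and may lean against a wall.
- barrel_center (a point): Middle of the lens barrel, on its axis. Dark steel tube, diameter 36 mm, y from -54 to +50 mm; y points along the tube to the glass end: black head, diameter 46 mm, to y = +64 mm. Other end: brass thread, diameter 28 mm, to y = -62 mm. Starts lying level, this point 31 mm above the table. It can roll: x and z may point anywhere across the tube.
- glass_end (a point): Centre of the glass end face of the lens barrel, 64 mm from barrel_center along its y.
- barrel: The lens barrel, about 0.22 kg, balance point within 8 mm of barrel_center; origin at barrel_center.
- tray: Fixed grey lens tray in which the barrel starts, 78 (x) x 150 mm (y), floor 5 mm thick, rim 9 mm high; the barrel lies along its y on two pairs of low white rests at y = -36 and +36 mm (12 mm long, to 21 mm above the table); between them both sides of the tube are free. Origin under its centre.
- eyepiece: Bystander, leave it alone: small black microscope eyepiece standing on end, 32 mm across, 45 mm high; origin under its centre.
- flask: Bystander, leave it alone: flat clear culture flask with a green screw cap, 75 x 125 x 28 mm; origin under its centre.
- amber: Bystander, leave it alone: amber glass bottle with white cap, 44 mm across, 85 mm high; origin under its centre.
- blower: Bystander, leave it alone: black rubber bulb dust blower standing on its foot, 60 mm across, 110 mm high; origin under its centre.
- dishes: Bystander, leave it alone: stack of three clear culture dishes, 88 mm across, 41 mm high; origin under its centre.
- tissues: Bystander, leave it alone: cardboard box of lens tissue, 75 x 115 x 40 mm; origin under its centre.
- gauge: Bystander, leave it alone: small steel gauge stand, 30 mm square foot, 50 mm high; origin under its centre.

How it is judged:
On the way, in this order (a step that is already met when the one before it is completed fails the run):
1. the gripped target plate has been drawn up out of the grooves (z of plate_foot in the frame of v_seat above 0.01 m and contact force between the fingers and plate above 1 N), for 0.05 s.
2. the target plate stands in the plate box, let go and at rest (x of plate_foot in the frame of box_mouth between -0.012 and 0.012 m and y of plate_foot in the frame of box_mouth between -0.013 and 0.013 m and z of plate_foot in the frame of box_mouth below -0.032 m and angle between plate_center's own z axis and vertical below 0.5 rad and contact force between the fingers and plate below 0.1 N and linear speed of plate below 0.03 m/s), for 0.2 s.
3. the lens barrel lies in both V-saddles, glass head to the lamp (x of barrel_center in the frame of v_seat between -0.003 and 0.003 m and z of barrel_center in the frame of v_seat between -0.003 and 0.003 m and y of barrel_center in the frame of v_seat between -0.009 and 0.009 m and angle between the y axis of barrel_center and the y axis of v_seat, either way round below 0.06 rad and y of glass_end in the frame of v_seat above 0.05 m), for 0.1 s.
At the end, for the whole second after the job is handed in: Plate in the plate box, at its floor, let go. Barrel in both V-saddles: within 3 mm of the beam line, 9 mm of the middle lengthwise, 0.06 rad; glass head to the lamp; still. Fingers on it (4 N or more), at least 3 N on each V flank, through the last second (all of step 2 and all of step 3 and contact force between barrel and line_near above 3 N and contact force between barrel and line_far above 3 N and contact force between the fingers and barrel above 4 N and linear speed of barrel below 0.02 m/s); the arm keeps its last pose, push and grip.
It fails at once if the barrel is banged or pressed into the V with more than 80 N on one flank (contact force between barrel and line_near above 80 N or contact force between barrel and line_far above 80 N).
It fails at once if the glass plate is tipped more than 45 degrees (angle between plate_center's own z axis and vertical above 0.785 rad).
It fails at once if a bystander is moved more than 30 mm (distance of any of eyepiece, flask, amber, blower, dishes, tissues, gauge from where it was at the start of the episode above 0.03 m).
It also fails if it takes over 58 s, if anything falls off the work surface, if the arm or the gripper's body presses on something with over 40 N, if the wrist force passes 120 N, or if a joint passes its speed limit or range.

## Working session

There is one attempt and no reset: what is moved stays moved. The work goes in short steps, Python scripts to look and compute and a tool call to move; the robot and the scene stay as the last step left them, time stands still between calls to the robot, and variables do not carry over. Pictures are saved under pics/ and viewed, and the job is handed in when it is done.

Besides the shell and the picture viewer there is one more tool, called by a JSON object that holds its "op" and its "data", one argument or row to a line. send_rows: Moves the arm, as the interface text tells. Shift numbers are shares of 0.025 m and turn numbers shares of 0.08 rad, none past 1 either way. Its arguments: {"type":"object","properties":{"rows":{"type":"array"},"newtons":{"type":"number"}},"required":["rows"]}

```bash
ls; mkdir -p pics
python3 - <<'E'
from cell import *
import cv2
s=sense(); print(s)
for n in ("scene","side","wrist"):
    im=camera(n); cv2.imwrite(f"pics/{n}0.png",im); print(n,get_calibration(n))
E
```

```text
pics
{'time_s': 0.0, 'joints': array([-1.48927974e+00,  3.81207544e-01,  1.29827848e+00,  2.66440953e-05,
        1.46361944e+00, -2.15303672e-01]), 'joint_velocities': array([-2.21319054e-04, -1.53822801e-03, -1.12710296e-05,  9.09144518e-04,
        2.44795233e-04, -2.37002857e-04]), 'joint_efforts': array([ 8.28931752e-05, -4.48464847e+01, -2.31276852e+01, -2.26916304e-04,
        4.82407340e-03,  1.65122930e-05]), 'tool_pos': array([ 0.16084347, -0.52566531,  0.24769959]), 'tool_rot': array([-3.10556800e+00, -4.64307111e-01, -2.00261993e-04]), 'contact_force': array([-0.39481705, -0.5178782 ,  0.43410304]), 'wrist_torque': array([-0.02269313,  0.02875996, -0.01721076]), 'gripper_width': 0.0851838883728704}
scene {'fx': 474.77735759281467, 'fy': 474.77735759281467, 'cx': 317.0001820586224, 'cy': 238.01806599710022, 'view': array([[ 0.17287995,  0.9848974 , -0.00946778, -0.09923677],
       [-0.52975802,  0.10108402,  0.84210359,  0.25437176],
       [ 0.83034268, -0.14056719,  0.5392327 , -1.88513426],
       [ 0.        ,  0.        ,  0.        ,  1.        ]])}
side {'fx': 450.952752931093, 'fy': 450.952752931093, 'cx': 319.3413673871698, 'cy': 247.24695835415568, 'view': array([[-0.75628419, -0.65423932, -0.00226695,  0.44419733],
       [ 0.3891139 , -0.45258601,  0.80234424, -0.27509505],
       [-0.52595114,  0.60591816,  0.59685726, -0.73015178],
       [ 0.        ,  0.        ,  0.        ,  1.        ]])}
wrist {'fx': 412.2543861294633, 'fy': 412.2543861294633, 'cx': 313.0842423441435, 'cy': 248.78976294984005, 'mount': array([[-1.85006673e-03,  9.58739760e-01,  2.84279178e-01,
         7.27667006e-02],
       [ 9.99998009e-01,  1.56133202e-03,  1.24227167e-03,
         2.75687122e-04],
       [ 7.47161065e-04,  2.84280910e-01, -9.58740740e-01,
        -1.26395063e-01],
       [ 0.00000000e+00,  0.00000000e+00,  0.00000000e+00,
         1.00000000e+00]])}
```

View pics/scene0.png

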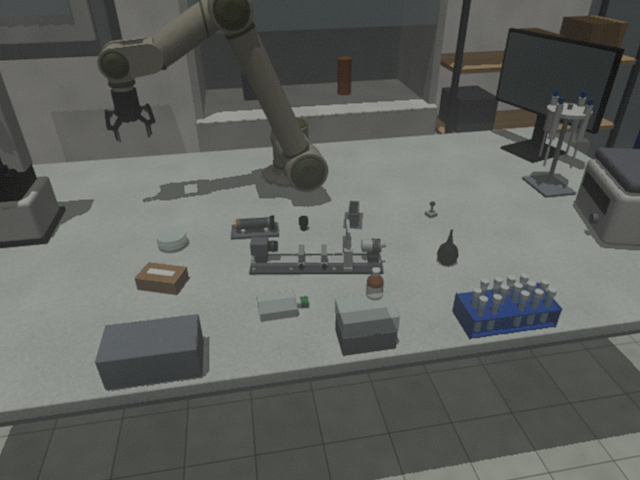

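View pics/side0.png

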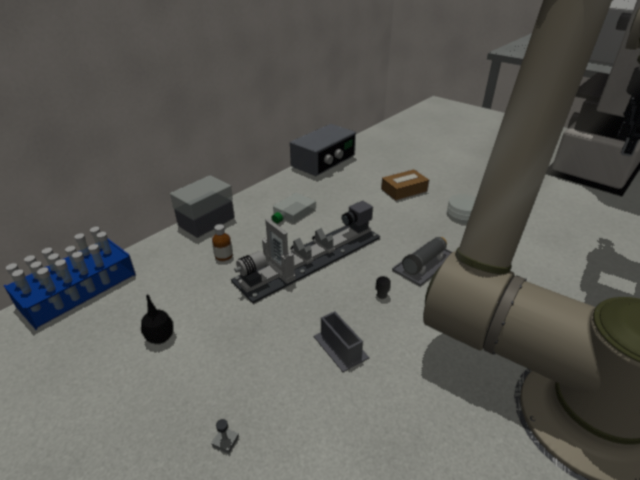

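View pics/wrist0.png

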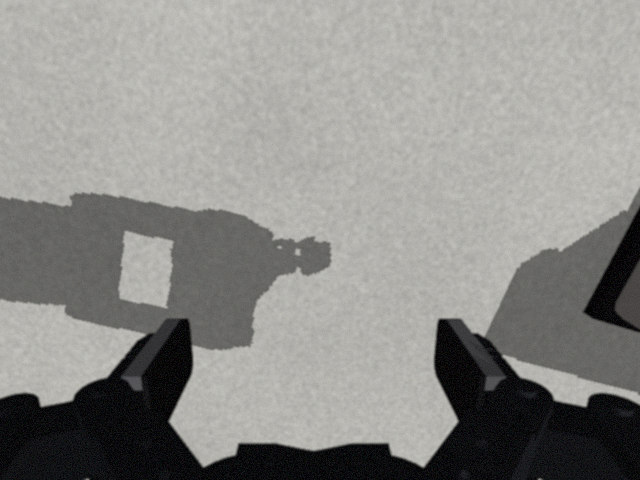

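```bash
cat > h.py <<'E'
import numpy as np, cv2
from cell import *
from scipy.spatial.transform import Rotation as R
def calib(n,s=None):
    c=get_calibration(n)
    K=np.array([[c['fx'],0,c['cx']],[0,c['fy'],c['cy']],[0,0,1]])
    if 'view' in c: V=np.array(c['view'])
    else:
        s=s or sense(); T=np.eye(4);T[:3,:3]=R.from_rotvec(s['tool_rot']).as_matrix();T[:3,3]=s['tool_pos']
        V=np.linalg.inv(T@np.array(c['mount']))
    return K,V
def proj(P,KV):
    K,V=KV;P=np.atleast_2d(P);q=P@V[:3,:3].T+V[:3,3]
    q=q*[1,-1,-1];q=q@K.T
    return q[:,:2]/q[:,2:]
def onz(px,z,KV):
    K,V=KV;px=np.atleast_2d(px);d=np.c_[px,np.ones(len(px))]@np.linalg.inv(K).T*[1,-1,-1]
    d=d@V[:3,:3];o=-V[:3,:3].T@V[:3,3]
    return o+d*((z-o[2])/d[:,2])[:,None]
E
python3 - <<'E'
from h import *
for cam in("scene","side"):
    im=camera(cam);KV=calib(cam)
    for l in ("bench","plate","box_mouth","barrel","tray","eyepiece","flask","amber","blower","dishes","tissues","gauge"):
        r=silhouettes(l,cam)
        for d in r[:2]:
            reg=d['region'];ys,xs=np.nonzero(reg);c=[xs.mean(),ys.mean()]
            print(cam,l,round(d['conf'],2),[int(v) for v in d['rect']],onz(c,0.02,KV).round(3)[0])
im=cv2.imread("pics/scene0.png")[180:320,140:480];cv2.imwrite("pics/sc.png",cv2.resize(im,None,fx=2.3,fy=2.3,interpolation=3))
im=cv2.imread("pics/side0.png")[180:380,210:470];cv2.imwrite("pics/si.png",cv2.resize(im,None,fx=3,fy=3,interpolation=3))
print(sense()['time_s'])
E
```

```text
scene bench 0.88 [248, 233, 386, 274] [ 0.625 -0.015  0.02 ]
scene box_mouth 0.78 [341, 201, 361, 228] [0.404 0.154 0.02 ]
scene barrel 0.95 [235, 212, 278, 232] [ 0.392 -0.167  0.02 ]
scene barrel 0.7 [256, 289, 306, 322] [ 0.807 -0.135  0.02 ]
scene tray 0.69 [233, 224, 275, 243] [ 0.452 -0.172  0.02 ]
scene eyepiece 0.46 [301, 215, 307, 232] [ 0.416 -0.016  0.02 ]
scene flask 0.61 [256, 289, 308, 320] [ 0.806 -0.133  0.02 ]
scene amber 0.73 [367, 265, 385, 293] [0.757 0.124 0.02 ]
scene blower 0.7 [435, 233, 458, 263] [0.662 0.371 0.02 ]
scene blower 0.21 [257, 289, 309, 321] [ 0.805 -0.133  0.02 ]
scene tissues 0.9 [134, 266, 190, 299] [ 0.634 -0.437  0.02 ]
scene tissues 0.54 [368, 266, 385, 292] [0.758 0.124 0.02 ]
scene gauge 0.66 [427, 203, 438, 220] [0.427 0.412 0.02 ]
side bench 0.79 [233, 201, 381, 304] [0.626 0.008 0.02 ]
side plate 0.57 [266, 221, 286, 268] [0.714 0.013 0.02 ]
side box_mouth 0.57 [312, 311, 372, 371] [0.399 0.158 0.02 ]
side barrel 0.94 [402, 240, 447, 274] [ 0.418 -0.171  0.02 ]
side barrel 0.6 [295, 231, 320, 254] [ 0.66  -0.047  0.02 ]
side tray 0.63 [392, 250, 448, 285] [ 0.393 -0.126  0.02 ]
side eyepiece 0.68 [374, 274, 393, 297] [ 0.427 -0.021  0.02 ]
side eyepiece 0.35 [293, 230, 324, 250] [ 0.661 -0.047  0.02 ]
side flask 0.72 [213, 229, 235, 261] [0.805 0.105 0.02 ]
side flask 0.68 [271, 194, 313, 223] [ 0.789 -0.124  0.02 ]
side amber 0.68 [214, 228, 233, 259] [0.804 0.105 0.02 ]
side amber 0.29 [382, 167, 429, 201] [ 0.633 -0.432  0.02 ]
side blower 0.94 [139, 294, 176, 346] [0.696 0.356 0.02 ]
side dishes 0.63 [449, 193, 480, 223] [ 0.451 -0.421  0.02 ]
side tissues 0.73 [261, 216, 292, 269] [0.713 0.015 0.02 ]
side tissues 0.66 [380, 171, 425, 199] [ 0.633 -0.432  0.02 ]
side gauge 0.91 [211, 418, 241, 455] [0.414 0.419 0.02 ]
1.45
```

View pics/sc.png

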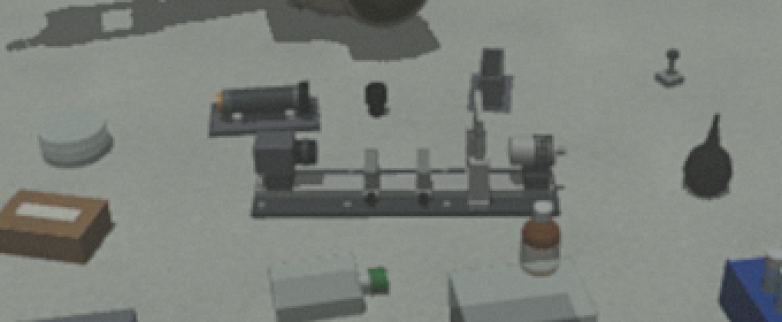

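View pics/si.png

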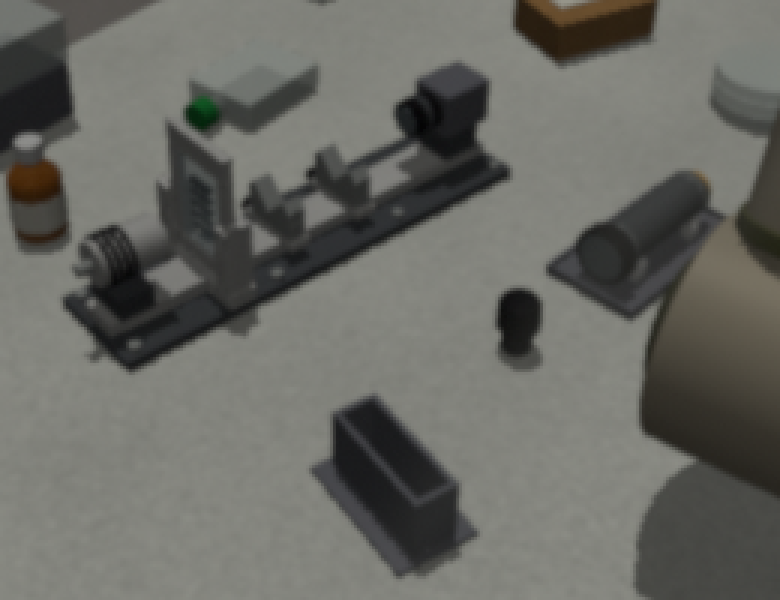

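Run:
```python
from h import *
KV=calib("side")
f=lambda p,z:onz(np.array(p)/3+[210,180],z,KV).round(4)
print("bench",f([[132,368],[66,298],[510,175]],0.005))
print("box",f([[333,410],[378,397],[458,487],[413,500]],0.05))
print("tray",f([[548,270],[630,315]],0.003))
KV=calib("scene")
g=lambda p,z:onz(np.array(p)/2.3+[140,180],z,KV).round(4)
print("bench",g([[252,213],[558,213]],0.005))
print("tray",g([[209,133],[319,128],[216,98]],0.005))
print(sense()['time_s'])
```

```text
bench [[ 0.6106  0.1809  0.005 ]
 [ 0.7027  0.1622  0.005 ]
 [ 0.5438 -0.1805  0.005 ]]
box [[0.4497 0.1543 0.05  ]
 [0.4356 0.1271 0.05  ]
 [0.3533 0.1539 0.05  ]
 [0.3672 0.1789 0.05  ]]
tray [[ 0.4524 -0.0991  0.003 ]
 [ 0.3786 -0.0948  0.003 ]]
bench [[ 0.6324 -0.2019  0.005 ]
 [ 0.7013  0.1634  0.005 ]]
tray [[ 0.4394 -0.2494  0.005 ]
 [ 0.4548 -0.1011  0.005 ]
 [ 0.3472 -0.2375  0.005 ]]
1.45
```

{"op": "send_rows", "data": {
  "rows": [
    [0.5,-1,-0.3,0,0,1,-1],
    [0.5,-1,-0.3,0,0,1,-1],
    [0.5,-1,-0.3,0,0,1,-1],
    [0.5,-1,-0.3,0,0,1,-1],
    [0.5,-1,-0.3,0,0,1,-1],
    [0.5,-1,-0.3,0,0,1,-1],
    [0.5,-1,-0.3,0,0,0,-1],
    [0.5,-1,-0.3,0,0,0,-1],
    [0.5,-1,-0.3,0,0,0,-1],
    [0.5,-1,-0.3,0,0,0,-1],
    [0.5,-1,-0.3,0,0,0,-1],
    [0.5,-1,-0.3,0,0,0,-1],
    [0.5,-1,-0.2,0,0,0,-1],
    [0.5,-1,-0.2,0,0,0,-1],
    [0.5,-1,0,0,0,0,-1],
    [0.5,-1,0,0,0,0,-1],
    [0.5,-1,0,0,0,0,-1],
    [0.5,-1,0,0,0,0,-1]
  ]
}}

```text
time_s: 2.95
tool_pos: [0.4384, -0.0919, 0.3546]
tool_rot: [3.121, -0.341, 0.009]
contact_force: [0.7, -0.4, 0.3]
gripper_width: 0.0853
```

```bash
cat >> h.py <<'E'
def pose():
    s=sense();M=R.from_rotvec(s['tool_rot']).as_matrix();return s,M,s['tool_pos']
def togo(target,yaw):
    """rows (units) to go to target TCP pos, tool pointing down with x axis at yaw"""
    s,M,p=pose();c,n=np.cos(yaw),np.sin(yaw)
    G=np.array([[c,n,0],[n,-c,0],[0,0,-1]],float)
    print('t',round(s['time_s'],2),'pos',p.round(4),'yaw',np.arctan2(M[1,0],M[0,0]).round(4),'F',s['contact_force'].round(1),'w',round(s['gripper_width'],4))
    print('shift now-axes/25mm',(M.T@(np.array(target)-p)/0.025).round(2),'goal-axes',(G.T@(np.array(target)-p)/0.025).round(2),'turn/0.08',(R.from_matrix(M.T@G).as_rotvec()/0.08).round(2))
E
python3 -c "
from h import *
togo([.55,0,.35],-.185)"
```

```text
t 2.95 pos [ 0.4384 -0.0919  0.3546] yaw -0.2177 F [ 0.7 -0.4  0.3] w 0.0853
shift now-axes/25mm [ 3.56 -4.55  0.2 ] goal-axes [ 3.71 -4.43  0.18] turn/0.08 [ 0.02 -0.08 -0.41]
```

{"op": "send_rows", "data": {
  "rows": [
    [0.8,-1,0,0,0,-0.4,-1],
    [0.8,-1,0,0,0,0,-1],
    [0.8,-1,0,0,0,0,-1],
    [0.8,-1,0,0,0,0,-1],
    [0.4,-0.4,0,0,0,0,-1],
    [0,0,0,0,0,0,-1]
  ]
}}

```text
time_s: 3.45
tool_pos: [0.5539, 0.0093, 0.3547]
tool_rot: [3.127, -0.28, 0.011]
contact_force: [-0.2, -0.4, 0.0]
gripper_width: 0.0853
```

Run:
```python
from h import *
import pickle
s=sense();im=camera("wrist");cv2.imwrite("pics/w1.png",im);pickle.dump(s,open("w1.pkl","wb"))
togo([.55,0,.35],-.185)
cv2.imwrite("pics/w1a.png",cv2.resize(im[:260,300:640],None,fx=2.3,fy=2.3,interpolation=3))
```

```text
t 3.5 pos [0.553  0.0086 0.3547] yaw -0.179 F [-0.8 -0.1  0.4] w 0.0853
shift now-axes/25mm [-0.06  0.36  0.19] goal-axes [-0.06  0.36  0.19] turn/0.08 [ 0.02 -0.09  0.08]
```

View pics/w1.png

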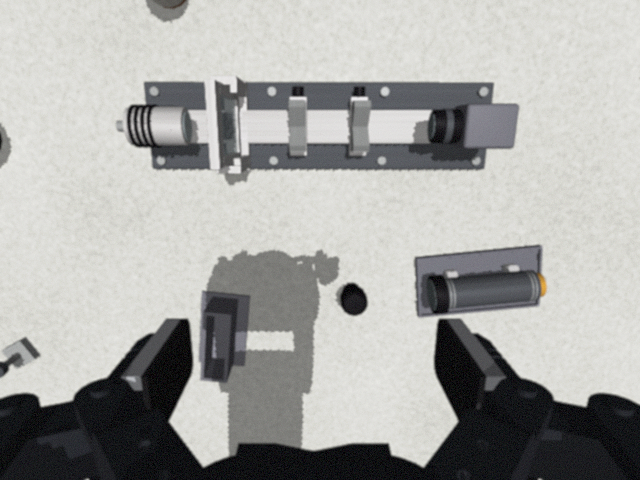

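Run:
```python
import cv2
im=cv2.imread("pics/w1.png")
cv2.imwrite("pics/c1.png",cv2.resize(im[70:182,110:310],None,fx=4,fy=4,interpolation=3))
cv2.imwrite("pics/c2.png",cv2.resize(im[70:182,280:520],None,fx=3.3,fy=3.3,interpolation=3))
cv2.imwrite("pics/c3.png",cv2.resize(im[280:390,190:290],None,fx=5,fy=5,interpolation=3))
cv2.imwrite("pics/c4.png",cv2.resize(im[235:325,405:560],None,fx=5,fy=5,interpolation=3))
```

```text
(no output)
```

View pics/c1.png

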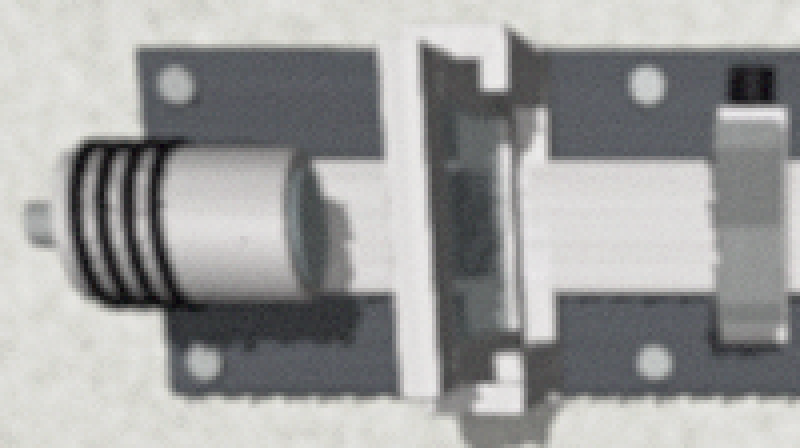

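View pics/c2.png

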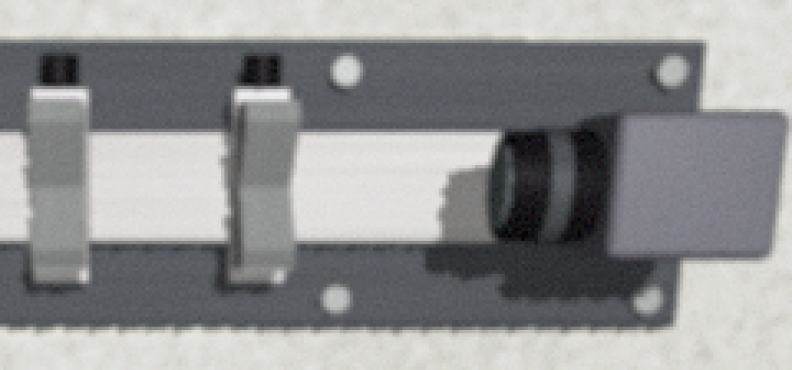

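View pics/c3.png

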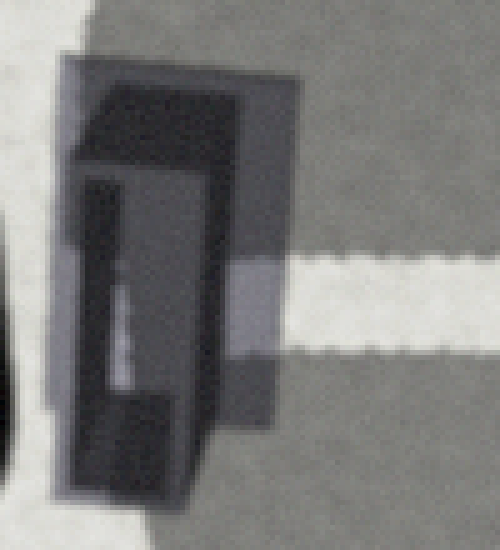

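View pics/c4.png

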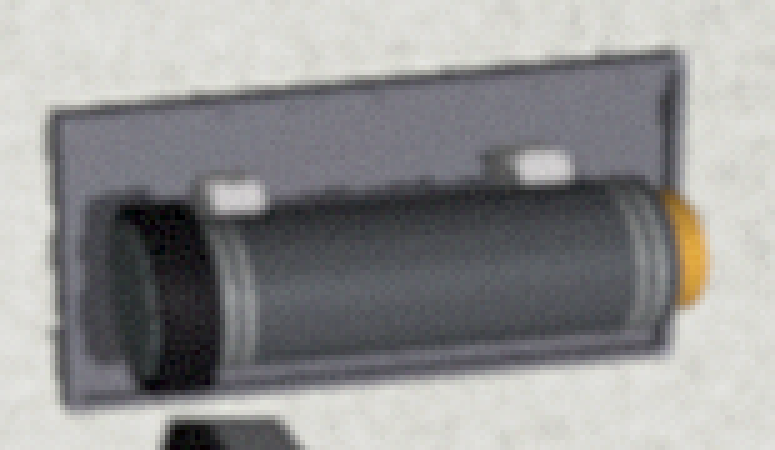

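```bash
cat > fit.py <<'E'
from h import *
import pickle
from scipy.optimize import least_squares
def fit(KV,pts,px,x0,free_y=False,w=None):
    pts=np.array(pts,float);px=np.array(px,float)
    def f(v):
        c,n=np.cos(v[2]),np.sin(v[2])
        P=np.c_[v[0]+c*pts[:,0]-n*pts[:,1],v[1]+n*pts[:,0]+c*pts[:,1],pts[:,2]]
        return (proj(P,KV)-px).ravel()
    r=least_squares(f,x0,loss='soft_l1');print('fit',r.x.round(4));print(r.fun.reshape(-1,2).round(1).tolist());return r.x
if __name__=="__main__":
    s=pickle.load(open("w1.pkl","rb"));KV=calib("wrist",s)
    a=lambda p,f,o:np.array(p)/f+o
    pb=np.r_[a([[138,48],[172,395]],4,[110,70]),a([[705,42],[673,327]],3.3,[280,70])]
    print("base");b=fit(KV,[[.046,.1875,.01],[-.046,.1875,.01],[.046,-.1875,.01],[-.046,-.1875,.01]],pb,[.62,0,-.185])
    ya=np.array([-np.sin(b[2]),np.cos(b[2])]);xa=np.array([ya[1],-ya[0]])
    for n,p in (("s+32",[298.4,126.5]),("s-32",[361.3,126.5])):
        q=onz(p,.059,KV)[0,:2]-b[:2];print(n,'bench xy',xa@q,ya@q)
    pl=a([[378,40],[420,40],[400,397],[438,397]],4,[110,70])
    q=onz(pl,.132,KV)[:,:2]-b[:2];print('plate bench', (q@xa).round(4),(q@ya).round(4))
    print("plate");fit(KV,[[.035,.004,.132],[.035,-.004,.132],[-.035,.004,.132],[-.035,-.004,.132]],pl,[.65,.1,-.185])
    print("foot");fit(KV,[[.05,.03,.004],[.05,-.03,.004],[-.05,-.03,.004]],a([[62,52],[300,78],[272,430]],5,[190,280]),[.4,.153,-.31])
    print("rim");fit(KV,[[.045,.016,.05],[.045,-.016,.05],[-.045,.016,.05],[-.045,-.016,.05]],a([[72,162],[210,172],[55,497],[185,512]],5,[190,280]),[.4,.153,-.31])
    print("tray");t=fit(KV,[[.039,.075,.009],[.039,-.075,.009],[-.039,-.075,.009],[-.039,.075,.009]],a([[50,112],[685,52],[672,352],[68,408]],5,[405,235]),[.4,-.17,-.1])
    ya=np.array([-np.sin(t[2]),np.cos(t[2])]);xa=np.array([ya[1],-ya[0]])
    q=onz(a([[218,290],[655,260],[185,300]],5,[405,235]),.049,KV)[:,:2]-t[:2];print('barrel in tray',(q@xa).round(4),(q@ya).round(4))
E
python3 fit.py
```

```text
base
fit [ 0.6262 -0.0103 -0.182 ]
[[-1.4, -0.3], [-0.7, 0.5], [1.2, -0.4], [0.8, 0.7]]
s+32 bench xy 0.0001670252684103763 0.020741615683547245
s-32 bench xy 0.0002687477061546666 -0.04107401506834985
plate bench [ 0.0347  0.0347 -0.0347 -0.0347] [0.0921 0.0838 0.0925 0.0845]
plate
fit [ 0.6422  0.0765 -0.1902]
[[0.2, -0.4], [-0.2, -0.3], [-0.0, 0.3], [0.0, 0.4]]
foot
fit [ 0.4041  0.1525 -0.2999]
[[-0.3, -0.0], [0.3, 0.1], [0.0, -0.1]]
rim
fit [ 0.4034  0.1522 -0.2998]
[[-0.2, -0.9], [0.2, 0.1], [-0.3, 0.5], [0.4, 0.2]]
tray
fit [ 0.4126 -0.1704 -0.076 ]
[[0.9, 0.3], [0.1, -0.3], [-0.4, -0.2], [-0.5, 0.2]]
barrel in tray [0.0069 0.0039 0.0052] [ 0.0489 -0.0488  0.0564]
```

```bash
python3 -c "
from h import *
togo([.642,.0765,.2],-.185)"
```

```text
t 3.5 pos [0.553  0.0086 0.3547] yaw -0.179 F [-0.8 -0.1  0.4] w 0.0853
shift now-axes/25mm [ 2.98 -3.31  6.2 ] goal-axes [ 3.   -3.32  6.19] turn/0.08 [ 0.02 -0.09  0.08]
```

{"op": "send_rows", "data": {
  "rows": [
    [0.5,-0.6,0.8,0,-0.1,0.1,-1],
    [0.5,-0.6,1,0,0,0,-1],
    [0.5,-0.6,1,0,0,0,-1],
    [0.5,-0.6,1,0,0,0,-1],
    [0.5,-0.5,1,0,0,0,-1],
    [0.4,-0.4,0.8,0,0,0,-1],
    [0,0,0.4,0,0,0,-1],
    [0,0,0,0,0,0,-1]
  ]
}}

```text
time_s: 4.17
tool_pos: [0.6392, 0.0705, 0.2027]
tool_rot: [3.122, -0.305, 0.006]
contact_force: [-0.1, -1.0, -0.1]
gripper_width: 0.0852
```

Run:
```python
from h import *
import pickle
s=sense();im=camera("wrist");cv2.imwrite("pics/w2.png",im);pickle.dump(s,open("w2.pkl","wb"))
togo([.642,.0765,.2],-.185)
KV=calib("wrist",s)
c,n=np.cos(-.187),np.sin(-.187)
P=np.array([[.035,.004],[.035,-.004],[-.035,.004],[-.035,-.004]])
P=np.c_[.6422+c*P[:,0]-n*P[:,1],.0765+n*P[:,0]+c*P[:,1],P[:,0]*0+.132]
print(proj(P,KV).round(1))
```

```text
t 4.22 pos [0.6394 0.0704 0.2038] yaw -0.1953 F [ 0.3  0.1 -0.1] w 0.0856
shift now-axes/25mm [ 0.05 -0.26  0.15] goal-axes [ 0.06 -0.26  0.15] turn/0.08 [ 0.05 -0.07 -0.13]
[[290.6 205. ]
 [307.1 204.8]
 [293.9 335.4]
 [308.9 335.2]]
```

View pics/w2.png

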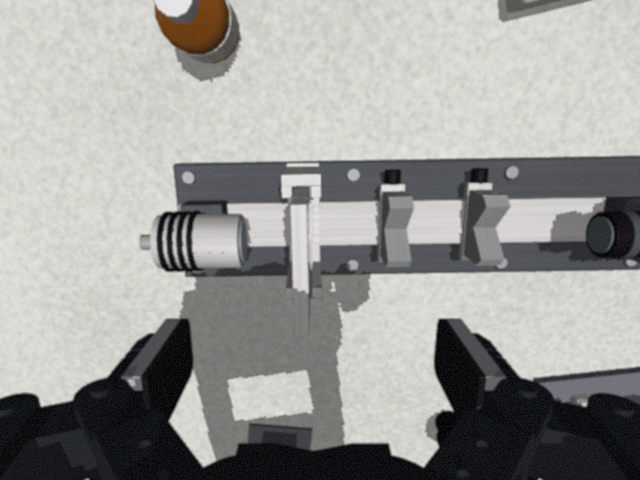

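Run:
```python
import cv2
im=cv2.imread("pics/w2.png")
cv2.imwrite("pics/c5.png",cv2.resize(im[160:350,250:400],None,fx=3.1,fy=3.1,interpolation=3))
cv2.imwrite("pics/c6.png",cv2.resize(im[160:280,370:520],None,fx=4.5,fy=4.5,interpolation=3))
```

```text
(no output)
```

View pics/c5.png

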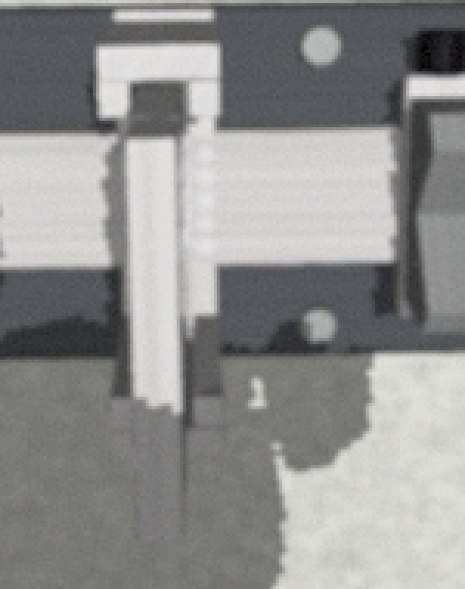

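View pics/c6.png

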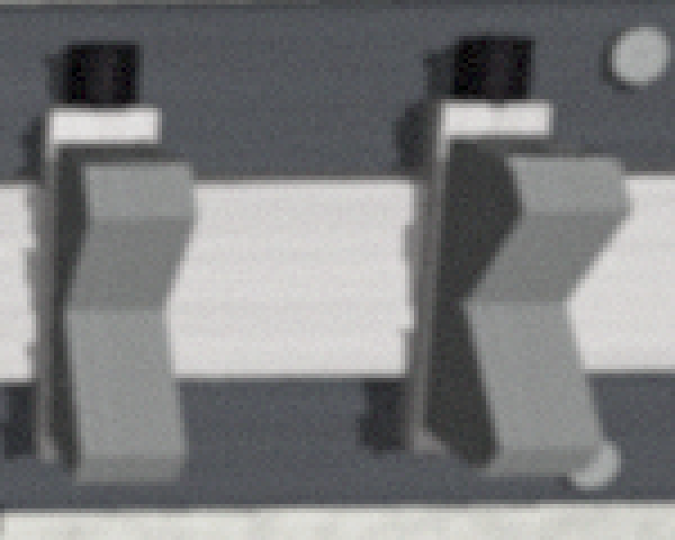

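Run:
```python
from fit import *
s=pickle.load(open("w2.pkl","rb"));KV=calib("wrist",s)
px=np.array([[85,162],[193,162],[78,482],[186,482],[508,157],[622,157],[495,475],[603,475]])/4.5+[370,160]
m=[[x,y+d,.059] for y in(.032,-.032) for x in(.025,-.025) for d in (.008,-.008)]
fit(KV,m,px,[.624,-.02,-.185])
pl=np.array([[127,135],[182,133],[132,541],[184,541]])/3.1+[250,160]
fit(KV,[[.035,.004,.132],[.035,-.004,.132],[-.035,.004,.132],[-.035,-.004,.132]],pl,[.65,.1,-.185])
togo([.642,.0765,.119],-.186)
```

```text
fit [ 0.6265 -0.0197 -0.1706]
[[0.0, 0.5], [0.3, -0.1], [-0.3, 1.2], [-1.2, 0.6], [3.2, -0.9], [2.2, -1.6], [-0.5, 0.3], [-1.4, -0.3]]
fit [ 0.6428  0.0762 -0.1968]
[[0.6, -0.0], [-0.6, 0.6], [0.9, -0.3], [-0.8, -0.4]]
t 4.22 pos [0.6394 0.0704 0.2038] yaw -0.1953 F [ 0.3  0.1 -0.1] w 0.0856
shift now-axes/25mm [ 0.04 -0.27  3.39] goal-axes [ 0.06 -0.26  3.39] turn/0.08 [ 0.05 -0.07 -0.12]
```

{"op": "send_rows", "data": {
  "rows": [
    [0.1,-0.27,0.6,0.05,-0.07,-0.1,-1],
    [0,0,0.9,0,0,0,-1],
    [0,0,0.9,0,0,0,-1],
    [0,0,0.7,0,0,0,-1],
    [0,0,0.2,0,0,0,-1],
    [0,0,0,0,0,0,-1]
  ]
}}

```text
time_s: 4.72
tool_pos: [0.6446, 0.0739, 0.1237]
tool_rot: [-3.126, 0.297, -0.018]
contact_force: [-0.4, 0.4, 0.6]
gripper_width: 0.0856
```

```bash
python3 -c "
from h import *
togo([.6425,.0763,.119],-.188)
im=camera('wrist');cv2.imwrite('pics/w3.png',im)"
```

```text
t 4.72 pos [0.6446 0.0739 0.1237] yaw -0.1894 F [-0.4  0.4  0.6] w 0.0856
shift now-axes/25mm [-0.1  -0.08  0.19] goal-axes [-0.1  -0.08  0.19] turn/0.08 [-0.03 -0.14 -0.02]
```

View pics/w3.png

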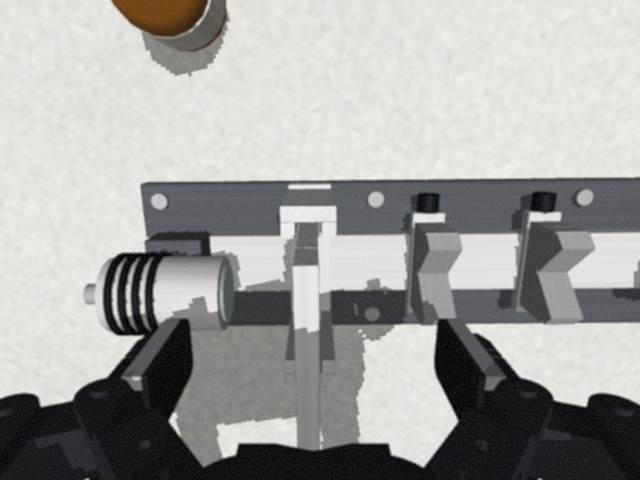

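{"op": "send_rows", "data": {
  "rows": [
    [-0.1,-0.08,0.15,-0.03,-0.14,0,-1],
    [0,0,0,0,0,0,1],
    [0,0,0,0,0,0,1],
    [0,0,0,0,0,0,1],
    [0,0,0,0,0,0,1],
    [0,0,0,0,0,0,1],
    [0,0,0,0,0,0,1]
  ],
  "newtons": 40
}}

```text
time_s: 5.35
tool_pos: [0.6445, 0.0764, 0.1259]
tool_rot: [-3.127, 0.297, -0.014]
contact_force: [0.1, -0.0, -0.0]
gripper_width: 0.0125
```

```bash
python3 -c "
from h import *
togo([.6425,.0763,.119],-.188)"
```

```text
t 5.35 pos [0.6445 0.0764 0.1259] yaw -0.1892 F [ 0.1 -0.  -0. ] w 0.0125
shift now-axes/25mm [-0.08  0.02  0.28] goal-axes [-0.08  0.02  0.28] turn/0.08 [-0.01 -0.11 -0.02]
```

{"op": "send_rows", "data": {
  "rows": [
    [-0.05,0,0.28,0,-0.1,0,1],
    [0,0,0,0,0,0,1],
    [0,0,0,0,0,0,1],
    [0,0,0,0,0,0,1]
  ]
}}

```text
time_s: 5.68
tool_pos: [0.6464, 0.0765, 0.1265]
tool_rot: [-3.126, 0.296, -0.023]
contact_force: [-0.4, 0.0, -0.6]
gripper_width: 0.0073
```

```bash
python3 -c "
from h import *
togo([.6425,.0763,.119],-.188)"
```

```text
t 5.68 pos [0.6464 0.0765 0.1265] yaw -0.1885 F [-0.4  0.  -0.6] w 0.0073
shift now-axes/25mm [-0.16  0.04  0.3 ] goal-axes [-0.15  0.04  0.3 ] turn/0.08 [-0.03 -0.18 -0.01]
```

```bash
python3 -c "
from h import *
p=sense()['tool_pos'];togo([p[0],p[1],p[2]+.075],-.188)"
```

```text
t 5.68 pos [0.6464 0.0765 0.1265] yaw -0.1885 F [-0.4  0.  -0.6] w 0.0073
shift now-axes/25mm [ 0.04 -0.01 -3.  ] goal-axes [ 0.  0. -3.] turn/0.08 [-0.03 -0.18 -0.01]
```

{"op": "send_rows", "data": {
  "rows": [
    [0,0,-0.3,0,0,0,1],
    [0.01,0,-0.6,0,0,0,1],
    [0.01,0,-0.7,0,0,0,1],
    [0.01,0,-0.7,0,0,0,1],
    [0.01,0,-0.6,0,0,0,1]
  ]
}}

```text
time_s: 6.1
tool_pos: [0.6441, 0.0763, 0.1961]
tool_rot: [-3.127, 0.296, -0.0]
contact_force: [-0.1, -0.8, -0.8]
gripper_width: 0.0073
```

```bash
python3 -c "
from h import *
togo([.6425,.0763,.2],-.188)
im=camera('wrist');cv2.imwrite('pics/w4.png',im)"
```

```text
t 6.1 pos [0.6441 0.0763 0.1961] yaw -0.1888 F [-0.1 -0.8 -0.8] w 0.0073
shift now-axes/25mm [-0.06  0.01 -0.16] goal-axes [-0.06  0.01 -0.16] turn/0.08 [-0.01 -0.   -0.01]
```

View pics/w4.png

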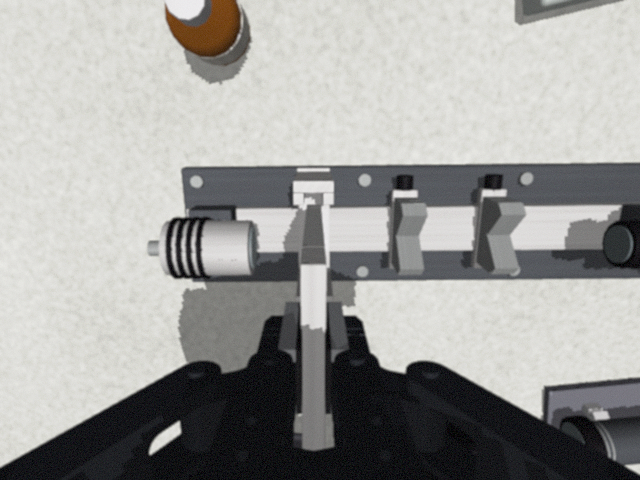

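Run:
```python
from h import *
s,M,p=pose();KV=calib("wrist",s)
P=onz([[303,264],[327,263],[301,448],[333,448]],p[2]+.0055,KV)
print(((P-p)@M).round(4))
togo([.6441,.0763,.23],-.188)
togo([.4034+.0035*np.cos(.3),.1522-.0035*np.sin(.3),.23],-.3)
```

```text
[[ 0.032  -0.0032 -0.0053]
 [ 0.0323  0.0042 -0.0053]
 [-0.0371 -0.0045 -0.0057]
 [-0.0371  0.0069 -0.0057]]
t 6.15 pos [0.6451 0.0762 0.1994] yaw -0.1888 F [-0.3 -0.4  1.9] w 0.0072
shift now-axes/25mm [-0.03  0.   -1.23] goal-axes [-0.04  0.01 -1.22] turn/0.08 [-0.02 -0.07 -0.01]
t 6.15 pos [0.6451 0.0762 0.1994] yaw -0.1888 F [-0.3 -0.4  1.9] w 0.0072
shift now-axes/25mm [-9.92 -1.16 -1.28] goal-axes [-9.99 -0.05 -1.22] turn/0.08 [-0.02 -0.07  1.39]
```

{"op": "send_rows", "data": {
  "rows": [
    [-0.2,0,-0.5,0,0,0,1],
    [-0.4,0,-0.5,0,0,0.1,1],
    [-0.6,-0.1,-0.2,0,0,0.2,1],
    [-0.8,-0.1,0,0,0,0.2,1],
    [-0.8,-0.1,0,0,0,0.2,1],
    [-0.8,-0.1,0,0,0,0.2,1],
    [-0.8,-0.1,0,0,0,0.2,1],
    [-0.8,-0.1,0,0,0,0.1,1],
    [-0.8,-0.1,0,0,0,0.1,1],
    [-0.8,-0.1,0,0,0,0.1,1],
    [-0.8,-0.1,0,0,0,0,1],
    [-0.8,0,0,0,0,0,1],
    [-0.6,0,0,0,0,0,1],
    [-0.3,0,0,0,0,0,1]
  ]
}}

```text
time_s: 7.32
tool_pos: [0.4082, 0.1622, 0.2268]
tool_rot: [3.103, -0.49, -0.006]
contact_force: [-0.2, 0.1, -1.6]
gripper_width: 0.0071
```

```bash
python3 -c "
from h import *
togo([.4063,.1513,.16],-.3)
im=camera('wrist');cv2.imwrite('pics/w5.png',im)
im=camera('side');cv2.imwrite('pics/s5.png',cv2.resize(im[130:400,230:480],None,fx=2.2,fy=2.2,interpolation=3))"
```

```text
t 7.32 pos [0.4082 0.1622 0.2268] yaw -0.3134 F [-0.2  0.1 -1.6] w 0.0071
shift now-axes/25mm [0.07 0.44 2.67] goal-axes [0.06 0.44 2.67] turn/0.08 [ 0.01  0.05 -0.17]
```

View pics/w5.png

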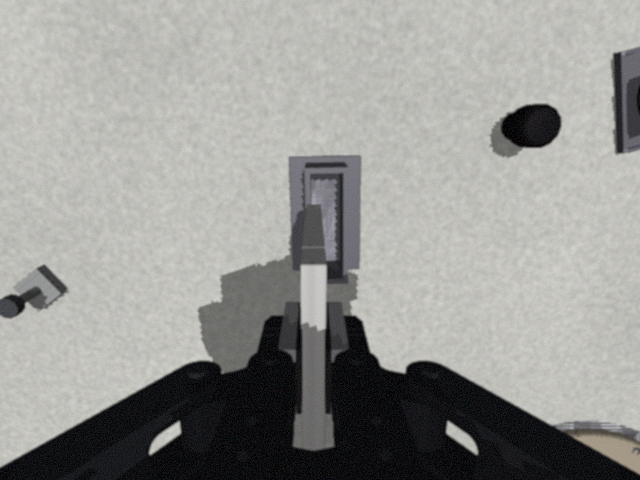

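View pics/s5.png

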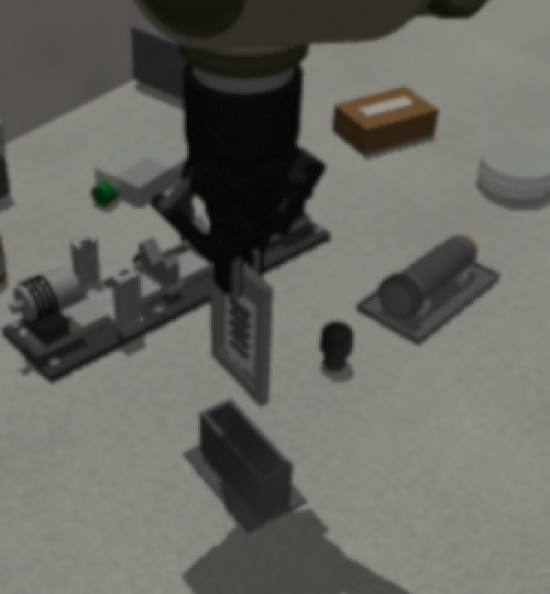

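Run:
```python
import cv2
im=cv2.imread("pics/w5.png")
cv2.imwrite("pics/c7.png",cv2.resize(im[145:300,270:380],None,fx=4,fy=4,interpolation=3))
```

```text
(no output)
```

View pics/c7.png

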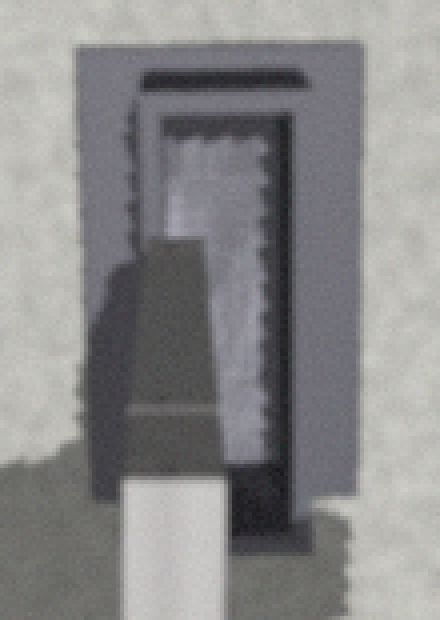

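Run:
```python
from fit import *
KV=calib("wrist")
a=lambda p:np.array(p)/4+[270,145]
b=fit(KV,[[.05,.03,.004],[.05,-.03,.004],[-.05,-.03,.004],[.045,.016,.05],[.045,-.016,.05],[-.045,-.016,.05]],a([[78,45],[363,42],[357,493],[140,90],[310,90],[312,550]]),[.4,.153,-.31])
togo([.4063,.1513,.16],-.3)
togo([b[0]+.003*np.cos(b[2]),b[1]+.003*np.sin(b[2]),.16],b[2])
```

```text
fit [ 0.4049  0.1525 -0.2974]
[[-0.9, 0.1], [0.3, -0.5], [0.1, 0.7], [-0.4, 0.2], [1.2, -0.6], [-0.1, 0.3]]
t 7.42 pos [0.4092 0.162  0.227 ] yaw -0.3131 F [ 0.2  0.6 -0.3] w 0.0069
shift now-axes/25mm [0.03 0.44 2.68] goal-axes [0.01 0.44 2.68] turn/0.08 [ 0.01  0.04 -0.16]
t 7.42 pos [0.4092 0.162  0.227 ] yaw -0.3131 F [ 0.2  0.6 -0.3] w 0.0069
shift now-axes/25mm [0.08 0.41 2.68] goal-axes [0.07 0.41 2.68] turn/0.08 [ 0.01  0.04 -0.2 ]
```

{"op": "send_rows", "data": {
  "rows": [
    [0.05,0.42,0.2,0,0.04,-0.18,1],
    [0,0,0.6,0,0,0,1],
    [0,0,0.6,0,0,0,1],
    [0,0,0.5,0,0,0,1],
    [0,0,0.2,0,0,0,1],
    [0,0,0,0,0,0,1]
  ]
}}

```text
time_s: 7.92
tool_pos: [0.4122, 0.1495, 0.1732]
tool_rot: [-3.106, 0.47, -0.009]
contact_force: [0.5, -0.5, -2.0]
gripper_width: 0.007
```

```bash
python3 -c "
from h import *
togo([.407,.1515,.11],-.3)
im=camera('side');cv2.imwrite('pics/s6.png',cv2.resize(im[230:400,270:420],None,fx=3.5,fy=3.5,interpolation=3))"
```

```text
t 7.92 pos [0.4122 0.1495 0.1732] yaw -0.3005 F [ 0.5 -0.5 -2. ] w 0.007
shift now-axes/25mm [-0.24 -0.01  2.53] goal-axes [-0.22 -0.01  2.53] turn/0.08 [-0.01 -0.07 -0.01]
```

View pics/s6.png

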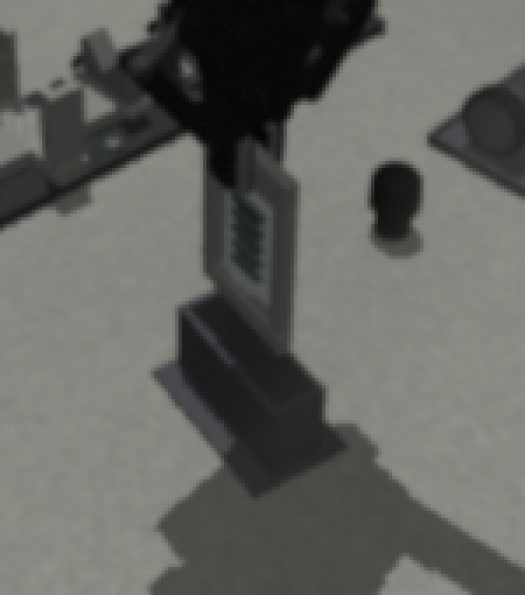

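{"op": "send_rows", "data": {
  "rows": [
    [-0.22,0,0.1,0,-0.07,0,1],
    [0,0,0.4,0,0,0,1],
    [0,0,0.5,0,0,0,1],
    [0,0,0.4,0,0,0,1],
    [0,0,0,0,0,0,1]
  ]
}}

```text
time_s: 8.38
tool_pos: [0.4087, 0.1516, 0.1403]
tool_rot: [-3.103, 0.471, -0.01]
contact_force: [0.0, -0.3, -2.2]
gripper_width: 0.007
```

```bash
python3 -c "
from h import *
togo([.407,.1515,.11],-.3)
im=camera('side');cv2.imwrite('pics/s7.png',cv2.resize(im[230:400,270:420],None,fx=3.5,fy=3.5,interpolation=3))"
```

```text
t 8.38 pos [0.4087 0.1516 0.1403] yaw -0.301 F [ 0.  -0.3 -2.2] w 0.007
shift now-axes/25mm [-0.07  0.03  1.21] goal-axes [-0.06  0.02  1.21] turn/0.08 [-0.05 -0.07 -0.01]
```

View pics/s7.png

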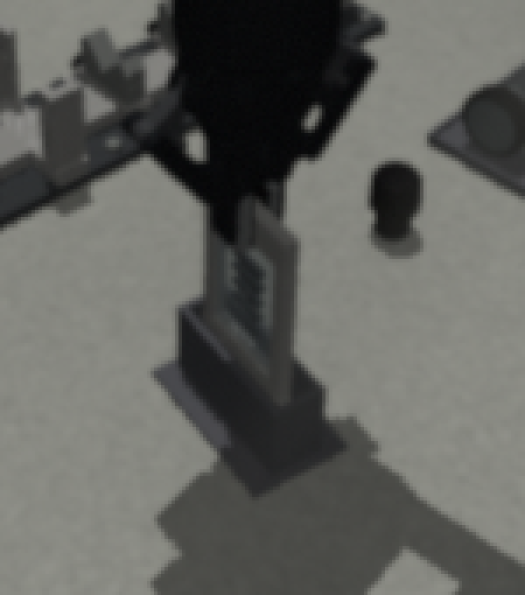

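{"op": "send_rows", "data": {
  "rows": [
    [-0.06,0.02,0.4,-0.05,-0.07,0,1],
    [0,0,0.4,0,0,0,1],
    [0,0,0.3,0,0,0,1],
    [0,0,0.1,0,0,0,1],
    [0,0,0.05,0,0,0,1]
  ]
}}

```text
time_s: 8.85
tool_pos: [0.4088, 0.152, 0.1103]
tool_rot: [-3.105, 0.47, -0.009]
contact_force: [-0.1, 1.0, -1.5]
gripper_width: 0.007
```

```bash
python3 -c "
from h import *
togo([.407,.1515,.1085],-.3)"
```

```text
t 8.85 pos [0.4088 0.152  0.1103] yaw -0.3007 F [-0.1  1.  -1.5] w 0.007
shift now-axes/25mm [-0.06  0.04  0.07] goal-axes [-0.06  0.04  0.07] turn/0.08 [-0.02 -0.07 -0.01]
```

{"op": "send_rows", "data": {
  "rows": [
    [0,0,0.1,0,0,0,1],
    [0,0,0.05,0,0,0,1]
  ]
}}

```text
time_s: 9.02
tool_pos: [0.409, 0.152, 0.1065]
tool_rot: [-3.105, 0.47, -0.01]
contact_force: [-0.2, 0.7, -0.1]
gripper_width: 0.0072
```

{"op": "send_rows", "data": {
  "rows": [
    [0,0,0,0,0,0,0.6],
    [0,0,0,0,0,0,0.4],
    [0,0,0,0,0,0,0],
    [0,0,0,0,0,0,-0.4],
    [0,0,0,0,0,0,-0.4]
  ]
}}

```text
time_s: 9.43
tool_pos: [0.4097, 0.1521, 0.1074]
tool_rot: [-3.105, 0.47, -0.013]
contact_force: [0.1, -0.5, 0.5]
gripper_width: 0.0595
```

```bash
python3 -c "
from h import *
togo([.407,.1515,.22],-.3)
im=camera('side');cv2.imwrite('pics/s8.png',cv2.resize(im[230:400,270:420],None,fx=3.5,fy=3.5,interpolation=3))
im=camera('wrist');cv2.imwrite('pics/w8.png',im)"
```

```text
t 9.43 pos [0.4097 0.1521 0.1074] yaw -0.3007 F [ 0.1 -0.5  0.5] w 0.0595
shift now-axes/25mm [-0.06  0.04 -4.51] goal-axes [-0.1   0.06 -4.5 ] turn/0.08 [-0.04 -0.1  -0.01]
```

View pics/s8.png

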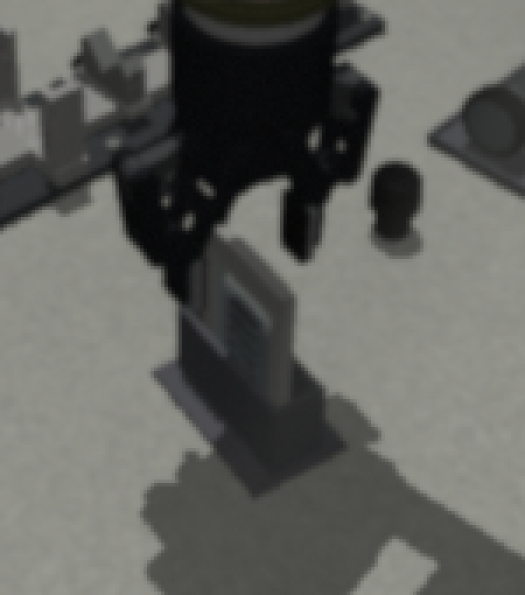

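View pics/w8.png

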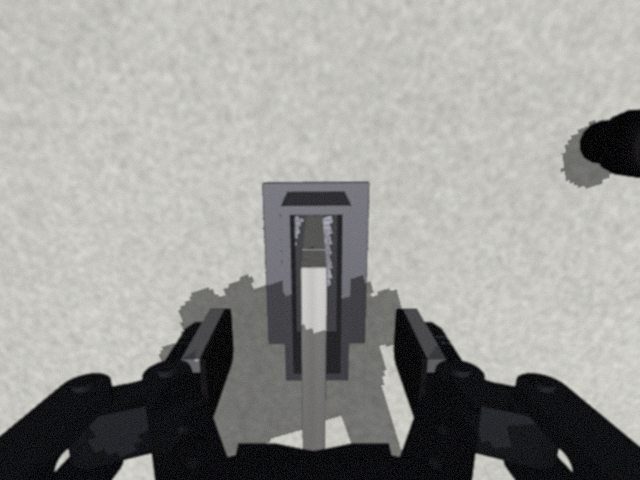

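```bash
cat >> h.py <<'E'
def plan(target,yaw,n,c):
    s,M,p=pose();y0=np.arctan2(M[1,0],M[0,0]);d=(np.array(target)-p)/n;dy=(yaw-y0)/n
    for i in range(n):
        y=y0+dy*i;cc,nn=np.cos(y),np.sin(y)
        G=np.array([[cc,nn,0],[nn,-cc,0],[0,0,-1]]);print([*(float(v) for v in (G.T@d/.025).round(2)),0,0,float(round(-dy/.08,2)),c],end=', ')
    print()
E
python3 -c "
from h import *
from cell import *
import numpy as np
import h
s,M,p=pose()
h.pose=lambda:(s,M,np.array([.4085,.152,.21]))
plan([.4126,-.18,.22],1.495,23,-.4)"
```

```text
[0.18, 0.55, -0.02, 0, 0, -0.98, -0.4], [0.13, 0.56, -0.02, 0, 0, -0.98, -0.4], [0.09, 0.57, -0.02, 0, 0, -0.98, -0.4], [0.05, 0.58, -0.02, 0, 0, -0.98, -0.4], [0.0, 0.58, -0.02, 0, 0, -0.98, -0.4], [-0.04, 0.58, -0.02, 0, 0, -0.98, -0.4], [-0.09, 0.57, -0.02, 0, 0, -0.98, -0.4], [-0.13, 0.56, -0.02, 0, 0, -0.98, -0.4], [-0.18, 0.55, -0.02, 0, 0, -0.98, -0.4], [-0.22, 0.53, -0.02, 0, 0, -0.98, -0.4], [-0.26, 0.52, -0.02, 0, 0, -0.98, -0.4], [-0.3, 0.49, -0.02, 0, 0, -0.98, -0.4], [-0.34, 0.47, -0.02, 0, 0, -0.98, -0.4], [-0.37, 0.44, -0.02, 0, 0, -0.98, -0.4], [-0.41, 0.41, -0.02, 0, 0, -0.98, -0.4], [-0.44, 0.38, -0.02, 0, 0, -0.98, -0.4], [-0.46, 0.34, -0.02, 0, 0, -0.98, -0.4], [-0.49, 0.31, -0.02, 0, 0, -0.98, -0.4], [-0.51, 0.27, -0.02, 0, 0, -0.98, -0.4], [-0.53, 0.23, -0.02, 0, 0, -0.98, -0.4], [-0.55, 0.18, -0.02, 0, 0, -0.98, -0.4], [-0.56, 0.14, -0.02, 0, 0, -0.98, -0.4], [-0.57, 0.1, -0.02, 0, 0, -0.98, -0.4],
```

{"op": "send_rows", "data": {
  "rows": [
    [0,0,-0.4,0,0,0,-0.4],
    [0,0,-0.9,0,0,0,-0.4],
    [0,0,-1,0,0,0,-0.4],
    [0,0,-1,0,0,0,-0.4],
    [0.2,0.5,-0.9,0,0,-1,-0.4],
    [0.1,0.6,-0.2,0,0,-1,-0.4],
    [0.1,0.6,0,0,0,-1,-0.4],
    [0,0.6,0,0,0,-1,-0.4],
    [0,0.6,0,0,0,-1,-0.4],
    [0,0.6,0,0,0,-1,-0.4],
    [-0.1,0.6,0,0,0,-1,-0.4],
    [-0.1,0.6,0,0,0,-1,-0.4],
    [-0.2,0.5,0,0,0,-1,-0.4],
    [-0.2,0.5,0,0,0,-1,-0.4],
    [-0.3,0.5,0,0,0,-1,-0.4],
    [-0.3,0.5,0,0,0,-1,-0.4],
    [-0.3,0.5,0,0,0,-1,-0.4],
    [-0.4,0.4,0,0,0,-1,-0.4],
    [-0.4,0.4,0,0,0,-1,-0.4]
  ]
}}

```text
time_s: 11.12
tool_pos: [0.4172, -0.0735, 0.2245]
tool_rot: [2.781, 1.45, 0.014]
contact_force: [0.1, 0.2, -0.7]
gripper_width: 0.0599
```

```bash
python3 -c "
from h import *
togo([.4126,-.18,.22],1.495)
plan([.4126,-.18,.22],1.495,9,-.4)"
```

```text
t 11.12 pos [ 0.4172 -0.0735  0.2245] yaw 0.961 F [ 0.1  0.2 -0.7] w 0.0599
shift now-axes/25mm [-3.6   2.29  0.18] goal-axes [-4.26  0.14  0.18] turn/0.08 [ 0.12 -0.04 -6.68]
[-0.4, 0.25, 0.02, 0, 0, -0.74, -0.4], [-0.41, 0.23, 0.02, 0, 0, -0.74, -0.4], [-0.43, 0.21, 0.02, 0, 0, -0.74, -0.4], [-0.44, 0.18, 0.02, 0, 0, -0.74, -0.4], [-0.45, 0.15, 0.02, 0, 0, -0.74, -0.4], [-0.46, 0.13, 0.02, 0, 0, -0.74, -0.4], [-0.46, 0.1, 0.02, 0, 0, -0.74, -0.4], [-0.47, 0.07, 0.02, 0, 0, -0.74, -0.4], [-0.47, 0.04, 0.02, 0, 0, -0.74, -0.4],
```

{"op": "send_rows", "data": {
  "rows": [
    [-0.4,0.25,0,0,0,-0.9,-0.4],
    [-0.45,0.25,0,0,0,-0.9,-0.4],
    [-0.45,0.2,0,0,0,-0.9,-0.4],
    [-0.45,0.2,0,0,0,-0.9,-0.4],
    [-0.45,0.15,0,0,0,-0.9,-0.4],
    [-0.5,0.1,0,0,0,-0.8,-0.4],
    [-0.5,0.05,0,0,0,-0.6,-0.4],
    [-0.5,0,0,0,0,-0.4,-0.4],
    [-0.3,0,0,0,0,0,-0.4]
  ]
}}

```text
time_s: 11.87
tool_pos: [0.4122, -0.1861, 0.2245]
tool_rot: [2.3, 2.13, 0.011]
contact_force: [0.5, 0.2, -0.2]
gripper_width: 0.0596
```

Run:
```python
from h import *
import pickle
s=sense();im=camera("wrist");cv2.imwrite("pics/w9.png",im);pickle.dump(s,open("w9.pkl","wb"))
togo([.4126,-.1704,.2],1.495)
```

```text
t 11.92 pos [ 0.4123 -0.1869  0.2245] yaw 1.4917 F [-0.3 -1.1 -0.1] w 0.0598
shift now-axes/25mm [ 0.66 -0.05  0.98] goal-axes [ 0.66 -0.04  0.98] turn/0.08 [ 0.13  0.   -0.04]
```

View pics/w9.png

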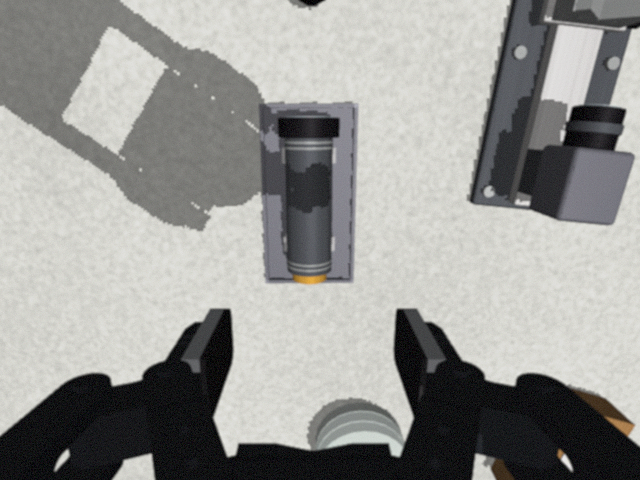

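Run:
```python
import cv2
im=cv2.imread("pics/w9.png")
cv2.imwrite("pics/c9.png",cv2.resize(im[95:290,250:370],None,fx=3,fy=3,interpolation=3))
```

```text
(no output)
```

View pics/c9.png

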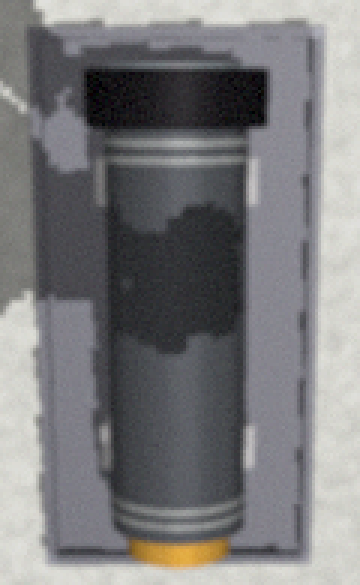

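Run:
```python
from fit import *
s=pickle.load(open("w9.pkl","rb"));KV=calib("wrist",s)
ax=onz([[308.8,127],[309.3,260]],.031,KV);d=ax[0]-ax[1];yaw=np.arctan2(d[1],d[0]);print(ax.round(4),'axis yaw',yaw)
u=d[:2]/np.hypot(*d[:2])
for row,z,y in((137.7,.054,.05),(117.7,.054,.064),(275,.049,-.054)):
    q=onz([309,row],z,KV)[0,:2];c=ax[0,:2]+u*(u@(q-ax[0,:2]))-u*y;print('centre from',y,c.round(4))
t=fit(KV,[[.039,.075,.009],[.039,-.075,.009],[-.039,-.075,.009],[-.039,.075,.009]],np.array([[325,27],[310,562],[48,562],[30,30]])/3+[250,95],[.41,-.17,-.08])
```

```text
[[ 0.4169 -0.1141  0.031 ]
 [ 0.4088 -0.2178  0.031 ]] axis yaw 1.493063015891472
centre from 0.05 [ 0.4125 -0.171 ]
centre from 0.064 [ 0.4124 -0.1718]
centre from -0.054 [ 0.4125 -0.1704]
fit [ 0.4128 -0.1716 -0.0775]
[[0.5, -0.1], [0.4, 0.5], [-0.2, 0.9], [-0.7, -1.0]]
```

{"op": "send_rows", "data": {
  "rows": [
    [0.32,0,0.5,0.13,0,0,-0.4],
    [0.32,0,1,0,0,0,-0.4],
    [0,0,1,0,0,0,-0.4],
    [0,0,1,0,0,0,-0.4],
    [0,0,0.8,0,0,0,-0.4],
    [0,0,0.4,0,0,0,-0.4],
    [0,0,0,0,0,0,-0.4]
  ]
}}

```text
time_s: 12.5
tool_pos: [0.4146, -0.1691, 0.1038]
tool_rot: [2.316, 2.117, 0.002]
contact_force: [-0.9, -0.0, -0.6]
gripper_width: 0.0595
```

Run:
```python
from h import *
togo([.4125,-.171,.033],1.493)
im=camera("wrist");cv2.imwrite("pics/w10.png",im)
togo([.4125,-.171,.033],1.493)
```

```text
t 12.5 pos [ 0.4146 -0.1691  0.1038] yaw 1.481 F [-0.9 -0.  -0.6] w 0.0595
shift now-axes/25mm [-0.08 -0.09  2.83] goal-axes [-0.08 -0.08  2.83] turn/0.08 [ 0.05  0.03 -0.15]
t 12.55 pos [ 0.4148 -0.1693  0.1047] yaw 1.4812 F [ 0.2 -0.5 -0.6] w 0.0599
shift now-axes/25mm [-0.07 -0.1   2.87] goal-axes [-0.08 -0.09  2.87] turn/0.08 [ 0.06  0.03 -0.15]
```

View pics/w10.png

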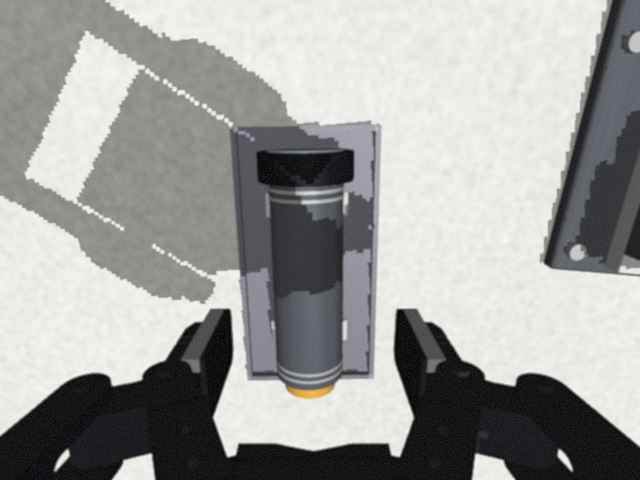

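{"op": "send_rows", "data": {
  "rows": [
    [-0.08,-0.09,0.4,0.05,0.03,-0.15,-0.4],
    [0,0,0.8,0,0,0,-0.4],
    [0,0,0.7,0,0,0,-0.4],
    [0,0,0.5,0,0,0,-0.4],
    [0,0,0.2,0,0,0,-0.4],
    [0,0,0.1,0,0,0,-0.4]
  ]
}}

```text
time_s: 13.05
tool_pos: [0.4149, -0.173, 0.0379]
tool_rot: [2.296, 2.128, 0.003]
contact_force: [0.3, 0.1, -0.1]
gripper_width: 0.0602
```

Run:
```python
from h import *
togo([.4125,-.171,.033],1.493)
```

```text
t 13.05 pos [ 0.4149 -0.173   0.0379] yaw 1.4948 F [ 0.3  0.1 -0.1] w 0.0602
shift now-axes/25mm [ 0.07 -0.11  0.19] goal-axes [ 0.07 -0.1   0.19] turn/0.08 [0.12 0.08 0.02]
```

{"op": "send_rows", "data": {
  "rows": [
    [0.07,-0.1,0.19,0.12,0.08,0,-0.4],
    [0,0,0,0,0,0,-0.4]
  ]
}}

```text
time_s: 13.22
tool_pos: [0.4127, -0.1712, 0.0333]
tool_rot: [-2.304, -2.135, -0.0]
contact_force: [-0.4, 1.0, 0.6]
gripper_width: 0.0598
```

Run:
```python
from h import *
togo([.4125,-.171,.033],1.493)
```

```text
t 13.22 pos [ 0.4127 -0.1712  0.0333] yaw 1.4948 F [-0.4  1.   0.6] w 0.0598
shift now-axes/25mm [ 0.01 -0.01  0.01] goal-axes [ 0.01 -0.01  0.01] turn/0.08 [-0.   -0.    0.02]
```

{"op": "send_rows", "data": {
  "rows": [
    [0,0,0,0,0,0,-0.2],
    [0,0,0,0,0,0,0],
    [0,0,0,0,0,0,0.15],
    [0,0,0,0,0,0,0.3],
    [0,0,0,0,0,0,1],
    [0,0,0,0,0,0,1]
  ],
  "newtons": 60
}}

```text
time_s: 13.72
tool_pos: [0.4119, -0.1714, 0.0353]
tool_rot: [2.303, 2.137, -0.002]
contact_force: [-0.5, 0.6, -2.1]
gripper_width: 0.0339
```

Run:
```python
from h import *
togo([.4125,-.171,.033],1.493)
```

```text
t 13.72 pos [ 0.4119 -0.1714  0.0353] yaw 1.4961 F [-0.5  0.6 -2.1] w 0.0339
shift now-axes/25mm [0.02 0.02 0.09] goal-axes [0.02 0.02 0.09] turn/0.08 [-0.01  0.01  0.04]
```

{"op": "send_rows", "data": {
  "rows": [
    [0,0,-0.3,0,0,0,1],
    [0,0,-0.6,0,0,0,1],
    [0,0,-0.9,0,0,0,1],
    [0,0,-1,0,0,0,1],
    [0,0,-1,0,0,0,1],
    [0,0,-0.8,0,0,0,1],
    [0,0,-0.3,0,0,0,1]
  ]
}}

```text
time_s: 14.3
tool_pos: [0.4112, -0.1701, 0.1642]
tool_rot: [-2.299, -2.134, 0.002]
contact_force: [1.0, 0.4, -1.9]
gripper_width: 0.0341
```

Run:
```python
from h import *
togo([.6248,-.02,.16],1.386)
plan([.6248,-.02,.16],1.386,14,1)
im=camera("wrist");cv2.imwrite("pics/w11.png",im)
im=camera('side');cv2.imwrite('pics/s11.png',im)
```

```text
t 14.3 pos [ 0.4112 -0.1701  0.1642] yaw 1.496 F [ 1.   0.4 -1.9] w 0.0341
shift now-axes/25mm [6.63 8.07 0.15] goal-axes [7.47 7.29 0.17] turn/0.08 [-0.06 -0.03  1.38]
[0.47, 0.58, 0.01, 0, 0, 0.1, 1], [0.48, 0.57, 0.01, 0, 0, 0.1, 1], [0.48, 0.57, 0.01, 0, 0, 0.1, 1], [0.49, 0.57, 0.01, 0, 0, 0.1, 1], [0.49, 0.56, 0.01, 0, 0, 0.1, 1], [0.5, 0.56, 0.01, 0, 0, 0.1, 1], [0.5, 0.55, 0.01, 0, 0, 0.1, 1], [0.5, 0.55, 0.01, 0, 0, 0.1, 1], [0.51, 0.55, 0.01, 0, 0, 0.1, 1], [0.51, 0.54, 0.01, 0, 0, 0.1, 1], [0.52, 0.54, 0.01, 0, 0, 0.1, 1], [0.52, 0.53, 0.01, 0, 0, 0.1, 1], [0.53, 0.53, 0.01, 0, 0, 0.1, 1], [0.53, 0.53, 0.01, 0, 0, 0.1, 1],
```

View pics/w11.png

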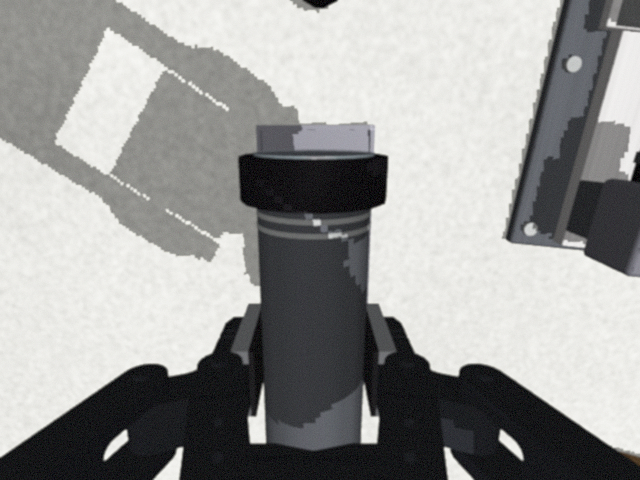

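View pics/s11.png

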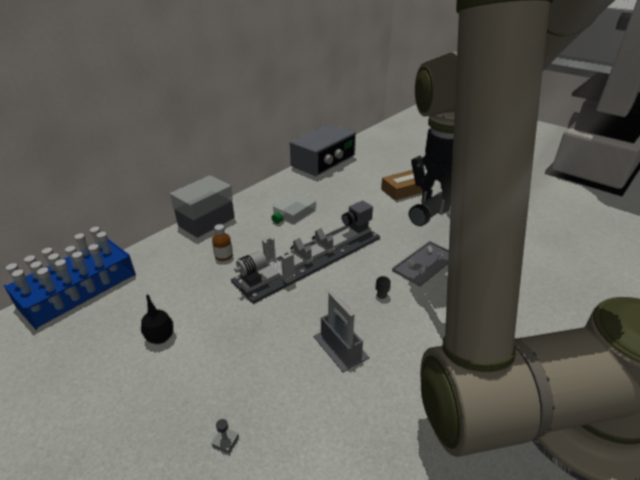

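Run:
```python
from h import *
s,M,p=pose();KV=calib("wrist",s)
for zc in (-.0023,-.0043):
  for row,y in((155,.064),(211,.05)):
    q=onz([313.5,row],p[2]+zc+.023,KV)[0]; print(zc,y,(M.T@(q-p)).round(4), 'barrel centre along tool x', ((M.T@(q-p))[0]-y).round(4))
```

```text
-0.0023 0.064 [ 0.0655  0.0006 -0.0205] barrel centre along tool x 0.0015
-0.0023 0.05 [ 0.0512  0.0005 -0.0206] barrel centre along tool x 0.0012
-0.0043 0.064 [ 0.0653  0.0006 -0.0185] barrel centre along tool x 0.0013
-0.0043 0.05 [ 0.0508  0.0005 -0.0186] barrel centre along tool x 0.0008
```

{"op": "send_rows", "data": {
  "rows": [
    [0.2,0.2,0,0,0,0.1,1],
    [0.4,0.5,0,0,0,0.1,1],
    [0.6,0.6,0,0,0,0.1,1],
    [0.6,0.7,0,0,0,0.1,1],
    [0.6,0.6,0,0,0,0.1,1],
    [0.6,0.6,0,0,0,0.1,1],
    [0.6,0.6,0,0,0,0.1,1],
    [0.6,0.6,0,0,0,0.1,1],
    [0.6,0.6,0,0,0,0.1,1],
    [0.6,0.6,0,0,0,0.1,1],
    [0.6,0.6,0,0,0,0.1,1],
    [0.6,0.6,0,0,0,0.1,1],
    [0.4,0.4,0,0,0,0.1,1],
    [0.2,0.2,0,0,0,0,1],
    [0,0,0,0,0,0,1]
  ]
}}

```text
time_s: 15.65
tool_pos: [0.6246, 0.0015, 0.1421]
tool_rot: [-2.397, -1.977, 0.026]
contact_force: [-0.8, 0.3, -2.2]
gripper_width: 0.0342
```

Run:
```python
from h import *
import pickle
s=sense();im=camera("wrist");cv2.imwrite("pics/w12.png",im);pickle.dump(s,open("w12.pkl","wb"))
togo([.6248,-.02,.12],1.386)
im=camera('side');cv2.imwrite('pics/s12.png',cv2.resize(im[150:320,220:400],None,fx=3.5,fy=3.5,interpolation=3))
```

```text
t 15.7 pos [0.6239 0.0011 0.1419] yaw 1.3789 F [-0.5  0.9 -2.1] w 0.0342
shift now-axes/25mm [-0.83  0.23  0.86] goal-axes [-0.82  0.19  0.88] turn/0.08 [-0.47 -0.11 -0.09]
```

View pics/w12.png

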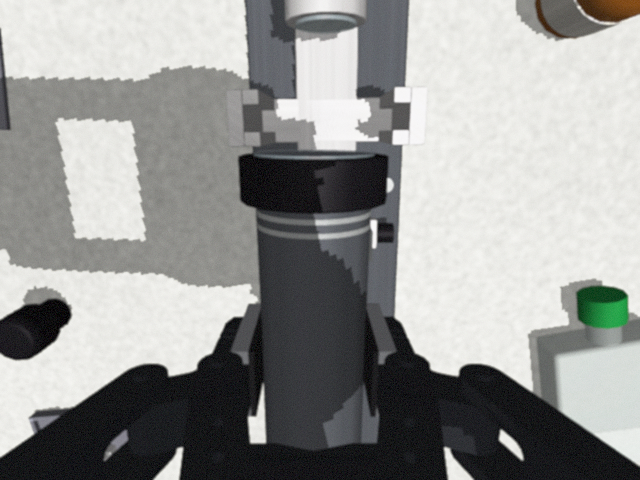

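View pics/s12.png

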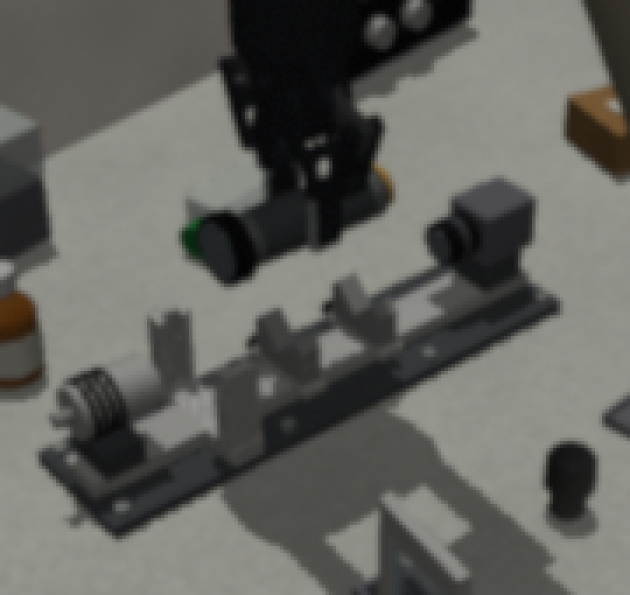

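Run:
```python
import cv2
im=cv2.imread("pics/w12.png")
cv2.imwrite("pics/c12.png",cv2.resize(im[0:160,215:445],None,fx=3.4,fy=3.4,interpolation=3))
```

```text
(no output)
```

View pics/c12.png

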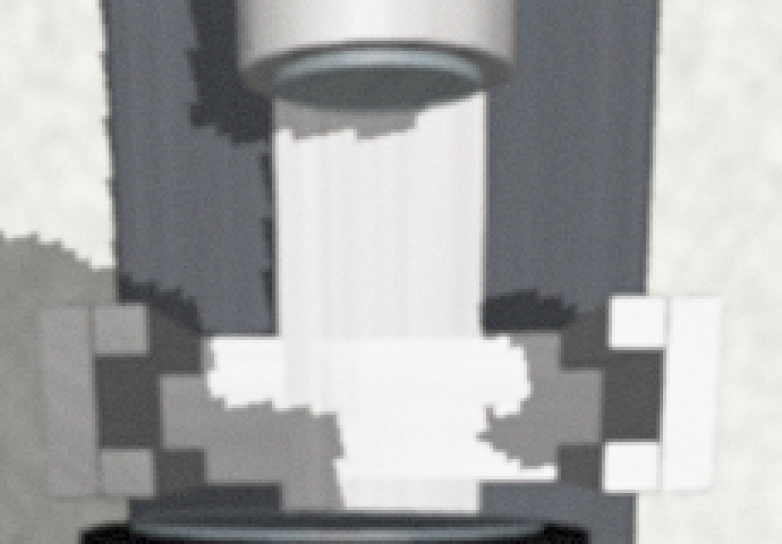

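Run:
```python
from h import *
import pickle
s=pickle.load(open("w12.pkl","rb"));KV=calib("wrist",s)
a=lambda p:np.array(p,float)/3.4+[215,0]
c=onz(a([[40,308],[48,492],[720,297],[713,488]]),.078,KV);print(c.round(4));m=c.mean(0)
d=(c[2]+c[3]-c[0]-c[1])/2;print('holder centre',m.round(4),'width',np.hypot(*d[:2]),'yaw',np.arctan2(d[1],d[0]))
for yaw in(-.185,):
    print('v_seat',m[:2]-.098*np.array([-np.sin(yaw),np.cos(yaw)]))
L=onz(a([[103,0],[115,270]]),.01,KV);Rr=onz(a([[660,0],[645,290]]),.01,KV)
for e in(L,Rr): print(e.round(4),np.arctan2(*(e[0]-e[1])[[1,0]])-np.pi/2)
ya=np.array([np.sin(.185),np.cos(.185)]);xa=np.array([ya[1],-ya[0]])
mid=(L[:,:2].mean(0)@xa+Rr[:,:2].mean(0)@xa)/2;print('xa coord base mid',mid,'width',(Rr[:,:2].mean(0)-L[:,:2].mean(0))@xa,'v1',np.array([.6244,-.0203])@xa,np.array([.6265,-.0197])@xa, 'holder',m[:2]@xa)
```

```text
[[0.6023 0.0956 0.078 ]
 [0.5976 0.0731 0.078 ]
 [0.6876 0.0799 0.078 ]
 [0.6839 0.0568 0.078 ]]
holder centre [0.6429 0.0764 0.078 ] width 0.08722248726058388 yaw -0.18379592985213059
v_seat [ 0.62482991 -0.01996496]
[[0.6099 0.1487 0.01  ]
 [0.6021 0.108  0.01  ]] -0.18828542211054278
[[0.6992 0.1303 0.01  ]
 [0.691  0.087  0.01  ]] -0.18734854794392963
xa coord base mid 0.6176580159194572 width 0.0912058922469781 v1 0.6174795095241358 0.6194333077303423 holder 0.6178404571360483
```

Run:
```python
from h import *
togo([.6246,-.0212,.085],1.386)
```

```text
t 15.75 pos [6.235e-01 4.000e-04 1.425e-01] yaw 1.3784 F [-0.7  0.1 -1.8] w 0.0346
shift now-axes/25mm [-0.86  0.29  2.28] goal-axes [-0.84  0.2   2.3 ] turn/0.08 [-0.47 -0.11 -0.09]
```

{"op": "send_rows", "data": {
  "rows": [
    [-0.3,0.2,0,-0.47,-0.1,-0.09,1],
    [-0.4,0,0,0,0,0,1],
    [-0.14,0,0.2,0,0,0,1],
    [0,0,0.5,0,0,0,1],
    [0,0,0.4,0,0,0,1],
    [0,0,0,0,0,0,1]
  ]
}}

```text
time_s: 16.25
tool_pos: [0.6208, -0.0259, 0.1133]
tool_rot: [-2.42, -1.999, 0.003]
contact_force: [-0.3, 1.0, -3.2]
gripper_width: 0.0341
```

Run:
```python
from h import *
togo([.6246,-.0212,.085],1.386)
```

```text
t 16.25 pos [ 0.6208 -0.0259  0.1133] yaw 1.3809 F [-0.3  1.  -3.2] w 0.0341
shift now-axes/25mm [0.21 0.12 1.13] goal-axes [0.21 0.12 1.13] turn/0.08 [-0.04 -0.   -0.06]
```

{"op": "send_rows", "data": {
  "rows": [
    [0.2,0.12,0.1,-0.04,0,-0.06,1],
    [0,0,0.4,0,0,0,1],
    [0,0,0.3,0,0,0,1],
    [0,0,0.1,0,0,0,1],
    [0,0,0,0,0,0,1]
  ]
}}

```text
time_s: 16.67
tool_pos: [0.6248, -0.0214, 0.0886]
tool_rot: [-2.416, -2.005, 0.0]
contact_force: [-0.3, -0.7, -2.3]
gripper_width: 0.0343
```

Run:
```python
from h import *
togo([.6246,-.0212,.072],1.386)
im=camera("wrist");cv2.imwrite("pics/w13.png",im)
im=camera('side');cv2.imwrite('pics/s13.png',cv2.resize(im[150:320,220:400],None,fx=3.5,fy=3.5,interpolation=3))
togo([.6246,-.0212,.072],1.386)
```

```text
t 16.67 pos [ 0.6248 -0.0214  0.0886] yaw 1.3854 F [-0.3 -0.7 -2.3] w 0.0343
shift now-axes/25mm [ 0.   -0.01  0.66] goal-axes [ 0.   -0.01  0.66] turn/0.08 [-0.01 -0.01 -0.01]
t 16.77 pos [ 0.625  -0.0215  0.0893] yaw 1.3854 F [ 0.5 -0.3 -1.7] w 0.0342
shift now-axes/25mm [ 0.01 -0.02  0.69] goal-axes [ 0.01 -0.02  0.69] turn/0.08 [-0.   -0.01 -0.01]
```

View pics/w13.png

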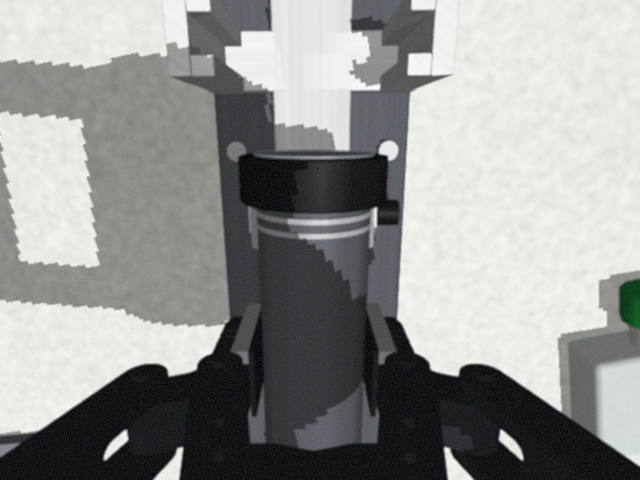

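View pics/s13.png

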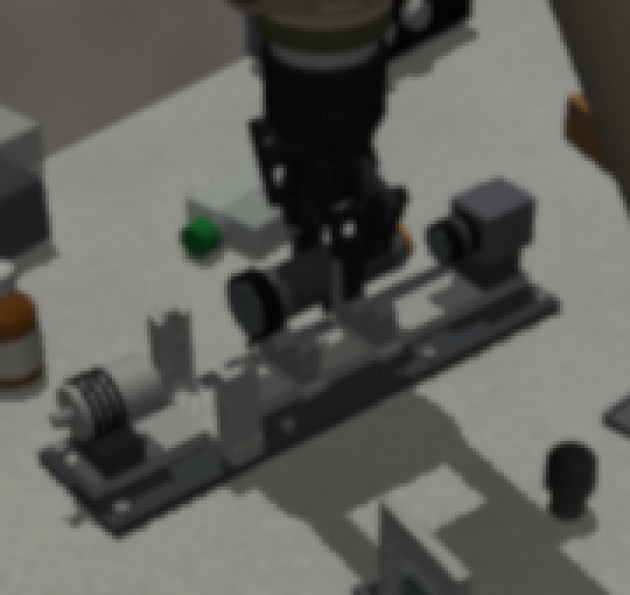

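{"op": "send_rows", "data": {
  "rows": [
    [0,0,0.2,0,0,0,1],
    [0,0,0.25,0,0,0,1],
    [0,0,0.1,0,0,0,1],
    [0,0,0,0,0,0,1]
  ]
}}

```text
time_s: 17.1
tool_pos: [0.6255, -0.0215, 0.0752]
tool_rot: [2.416, 2.006, 0.003]
contact_force: [0.1, -1.0, -1.7]
gripper_width: 0.0343
```

{"op": "send_rows", "data": {
  "rows": [
    [0,0.02,0.06,0,0,0,1],
    [0,0,0.05,0,0,0,1],
    [0,0,0,0,0,0,1]
  ]
}}

```text
time_s: 17.35
tool_pos: [0.626, -0.0216, 0.0721]
tool_rot: [2.417, 2.006, 0.002]
contact_force: [-0.5, -1.2, -2.4]
gripper_width: 0.0341
```

{"op": "send_rows", "data": {
  "rows": [
    [0,-0.05,0.04,0,0,0,1],
    [0,0,0.04,0,0,0,1]
  ]
}}

```text
time_s: 17.52
tool_pos: [0.6249, -0.0214, 0.0703]
tool_rot: [2.416, 2.005, 0.003]
contact_force: [-3.3, -1.0, 1.5]
gripper_width: 0.0342
```

{"op": "send_rows", "data": {
  "rows": [
    [0,-0.03,0.03,0,0,0,1],
    [0,0,0.03,0,0,0,1]
  ]
}}

```text
time_s: 17.68
tool_pos: [0.6247, -0.0214, 0.07]
tool_rot: [2.414, 2.004, 0.005]
contact_force: [-5.2, 0.3, 7.3]
gripper_width: 0.0337
```

Run:
```python
from h import *
togo([.6246,-.0212,.068],1.386);s=sense();print(s['contact_force'],s['wrist_torque'])
```

```text
t 17.68 pos [ 0.6247 -0.0214  0.07  ] yaw 1.3858 F [-5.2  0.3  7.3] w 0.0337
shift now-axes/25mm [ 0.01 -0.01  0.08] goal-axes [ 0.01 -0.01  0.08] turn/0.08 [ 0.06 -0.   -0.  ]
[-5.22162974  0.31164114  7.30495041] [0.11933766 0.70685619 0.15603346]
```

{"op": "send_rows", "data": {
  "rows": [
    [0,-0.04,0.03,0,0,0,1],
    [0,-0.02,0.03,0,0,0,1]
  ]
}}

```text
time_s: 17.85
tool_pos: [0.6246, -0.0214, 0.0699]
tool_rot: [2.411, 2.002, 0.01]
contact_force: [-1.0, 0.2, 5.2]
gripper_width: 0.0343
```

Run:
```python
from h import *
togo([.6246,-.0212,.068],1.386);s=sense();print(s['contact_force'],s['wrist_torque'])
```

```text
t 17.85 pos [ 0.6246 -0.0214  0.0699] yaw 1.3861 F [-1.   0.2  5.2] w 0.0343
shift now-axes/25mm [ 0.01 -0.    0.08] goal-axes [0.01 0.   0.08] turn/0.08 [ 0.12 -0.    0.  ]
[-1.01615173  0.21824178  5.21580974] [0.0163368  0.02111927 0.16530901]
```

{"op": "send_rows", "data": {
  "rows": [
    [0,-0.02,0.05,0,0,0,1],
    [0,-0.02,0.05,0,0,0,1]
  ]
}}

```text
time_s: 18.02
tool_pos: [0.6245, -0.0213, 0.0699]
tool_rot: [2.408, 2.001, 0.014]
contact_force: [-1.5, 0.2, 9.9]
gripper_width: 0.0342
```

Run:
```python
from h import *
for i in range(4):
    im=camera("wrist" if i%2 else "side");s=sense();print(s['time_s'],s['contact_force'].round(1),s['wrist_torque'].round(2),s['tool_pos'].round(4))
    cv2.imwrite(f'pics/f{i}.png',im if i%2 else cv2.resize(im[150:320,220:400],None,fx=3.5,fy=3.5,interpolation=3))
```

```text
18.0667 [-0.9  0.7  9.2] [0.04 0.2  0.13] [ 0.6245 -0.0214  0.0699]
18.1167 [-1.6  0.4  8.7] [0.02 0.18 0.1 ] [ 0.6245 -0.0214  0.0699]
18.1667 [-1.4  0.7  9.7] [0.07 0.25 0.15] [ 0.6245 -0.0214  0.0699]
18.2167 [-1.8  0.3  8.6] [0.07 0.19 0.08] [ 0.6245 -0.0213  0.0699]
```

View pics/f2.png

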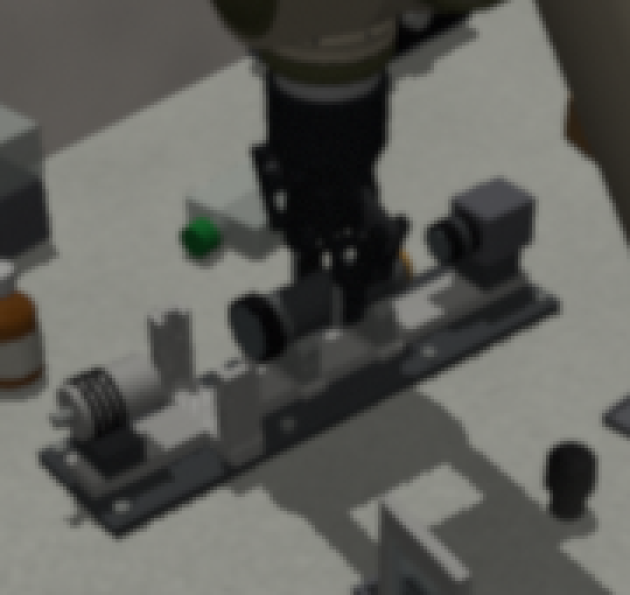

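View pics/f3.png

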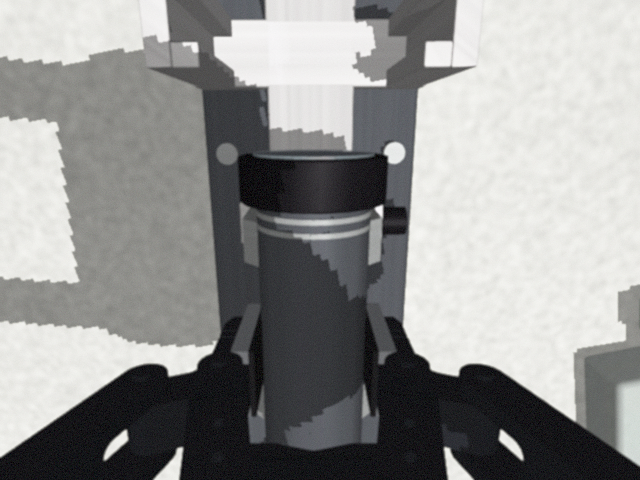

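Run:
```python
from h import *
s=sense();print(s['time_s'],s['contact_force'].round(1));print(sign_off())
```

```text
18.2167 [-1.8  0.3  8.6]
the job is handed in; nothing more can be done
None
```

The job is handed in at 18.2 s of the 58 s allowed. The sign-off reports no verdict.

- **Plate:** I drew it straight up out of the grooves, lowered it into the plate box and let go. The side and wrist pictures afterwards show it standing upright inside the walls.
- **Barrel:** I gripped it mid-tube at 60 N and set it in both V-saddles with the glass head towards the lamp. It is still gripped and pressed there. The tool sat within about 0.2 mm of its target sideways and lengthwise. The barrel itself should be within a few millimetres of the middle lengthwise.
- **Press force:** In the last checks the sensor read a steady 8.6–9.7 N upward, so with the barrel's weight about 11 N goes into the V. About 1.5 N sideways remained, which I work out as roughly 9 N on the far flank and 7 N on the near one.
- **During seating:** First contact leaned on the far flank (about 10 N against 3 N), and I re-centred before the final press. Nothing banged.
- **Not measured directly:** I inferred the flank forces from the wrist reading. I judged contact on both saddles from the small wrist moment and the pictures. I did not re-measure the bystanders; the pictures show no contact with any of them.

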